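# Close up the topping bins on the sloping rack

### The job

Set the loose blue-lidded bin on the sloping rack, where the grey-lidded bin already stands, resting flat on the slope and against the front lip. Close it up on either side of the grey-lidded bin, so that the two touch squarely all along with no gap for crumbs, and let go. Do not push the grey-lidded bin along the rack, and leave the other things on the worktop where they are.

Things in the scene. Friction and masses are not known exactly. Their poses are not given: they have to be found in the camera images.
- rack: Fixed steel rack, 360 mm wide (y). Its bed slopes 25 degrees, rising along the rack's +x (away from the robot), 145 mm long, top end 91 mm up. A lip along the low front edge and 4 mm flanges at both ends (inner faces y = +-176 mm) stand 18 mm off the bed; all is open above. Origin on the worktop under its middle.
- rack_corner (a point): Point on the rack, middle of its width, where the bed's surface meets the inner face of the front lip (30 mm above the worktop, at x = -68 mm in the rack's frame); axes as the rack's (level, not sloping). A bin that rests against the lip has its centre line 53 mm up the slope from here.
- standing_bin_center (a point): Middle (50 mm from the underside) of the grey-lidded white bin standing on the rack against the lip, same shape and size as the blue-lidded one. 0.9 kg, held by friction only: a sideways push of several newtons slides it. Axes: z out of the lid, square to the bed; y along the rack; x up the slope. Bins that touch squarely have their middles 90 mm apart.
- loose_bin_center (a point): Middle, 50 mm above the underside, of the blue-lidded white bin to be placed, 0.2 to 0.4 kg, upright on the worktop at the right. Lid rim 110 (x) x 90 (y) mm, 60 to 70 mm up, is the widest part; body below 106 x 86 mm. Centred on the lid a grip rib 60 mm long (x), 22 mm wide (y), from 70 to 100 mm up. Axes: z up, x to the back, y left; steel clip on the front.
- citrus_press_center (a point): Cream citrus press, 60 x 107 x 45 mm, standing loose on the worktop near the blue-lidded bin; point half-way up. To be left alone.
- spoon_center (a point): Steel spoon, 199 x 41 x 16 mm, loose near the front edge of the worktop; point half-way up. To be left alone.
- timer_center (a point): White kitchen timer, 78 x 52 x 14 mm, lying loose near the front edge of the worktop; point half-way up. To be left alone.

How it is judged (in metres and radians):
On the way, in this order (a step that is already met when the one before it is completed fails the run):
1. the blue-lidded bin is lifted off the worktop (height (world z) of loose_bin_center above 0.08 m), for 0.2 s.
2. it stands on the slope of the rack, tilted like the bed (x of loose_bin_center in the frame of rack between -0.0470966 and -0.0350966 m and z of loose_bin_center in the frame of rack between 0.0927142 and 0.102714 m and angle between the z axis of loose_bin_center and the z axis of standing_bin_center, either way round below 0.08 rad), for 0.2 s.
At the end, for the whole second after the job is handed in: The blue-lidded bin rests on the rack's bed and lip (within 5 mm), on either side of the grey-lidded bin: rim gap under 2.5 mm, depth within 4 mm, height within 3 mm, square within 2.5 degrees. Both are still; the grey-lidded bin is within 12 mm of where it stood (x of loose_bin_center in the frame of rack between -0.0470966 and -0.0350966 m and z of loose_bin_center in the frame of rack between 0.0927142 and 0.102714 m and (y of loose_bin_center in the frame of standing_bin_center between 0.087 and 0.0925 m or y of loose_bin_center in the frame of standing_bin_center between -0.0925 and -0.087 m) and x of loose_bin_center in the frame of standing_bin_center between -0.004 and 0.004 m and z of loose_bin_center in the frame of standing_bin_center between -0.003 and 0.003 m and angle between the x axis of loose_bin_center and the x axis of standing_bin_center, either way round below 0.045 rad and angle between the z axis of loose_bin_center and the z axis of standing_bin_center, either way round below 0.045 rad and distance of standing_bin_center from where it was at the start of the episode below 0.012 m and linear speed of each of loose_bin, standing_bin below 0.01 m/s and angular speed of each of loose_bin, standing_bin below 0.1 rad/s); the robot touches nothing.
It fails at once if the grey-lidded bin is shoved more than 12 mm from its place (distance of standing_bin_center from where it was at the start of the episode above 0.012 m).
It fails at once if the citrus press is moved more than 30 mm (distance of citrus_press_center from where it was at the start of the episode above 0.03 m).
It fails at once if the spoon is moved more than 30 mm (distance of spoon_center from where it was at the start of the episode above 0.03 m).
It fails at once if the timer is moved more than 30 mm (distance of timer_center from where it was at the start of the episode above 0.03 m).
It also fails if it takes over 48 s, if anything falls off the work surface, if the arm or the gripper's body presses on something with over 40 N, if the wrist force passes 120 N, or if a joint passes its speed limit or range.

### The arm

A 6-joint arm with a two-finger parallel gripper is mounted at the origin on a cart in front of the work surface, level with it; the furniture and walls round the work are solid. World frame = base frame: x ahead of the robot, y to its left, z up, the work surface at z = 0. Lengths are in mm, angles in rad, forces in N, time in s.
With the tool pointing down it reaches from about 350 to 850 mm from the base axis. Payload 8.1 kg.
Tool frame: the origin (TCP) lies on the mounting face of the last link; the fingertips stand 173 mm ahead of it and the grasp point (between the pads) lies manip.hold_point_z ahead of it (manip.hold_point_z is the distance from the TCP to the grasp point, in mm); z points along the fingers, x is the direction in which the jaws open and shut, and the axes are right-handed (so a half turn about z gives the same grasp; the last joint's range is limited). The gripper opens to 85 mm and grips with 20 to 120 N. Pads are 22 mm wide; open, the fingers measure 114 mm over their backs; the gripper's body (76 mm by 85 mm) begins 54 mm behind the grasp point. The pads swing forward as they close: fully open they stand 13 mm farther back than shut.
Start: joints at [-1.315, 0.13, 1.488, -0, 1.523, -0.085], TCP at [200.565, -565.491, 404.692] pointing down, gripper open.
Joint ranges: [-2.96, 2.96], [-0.89, 2.26], [0.02, 2.5], [-1.34, 4.48], [0, 2.73], [-2.66, 2.66]. Speed limits (rad/s): [2.39, 2.39, 2.79, 3.14, 3.14, 3.14].

### API

Orientations are given as [roll, pitch, yaw] about the fixed x, y, z axes, in that order (R = Rz(yaw) Ry(pitch) Rx(roll)).
In Python, from station import manip gives the robot as it stands.
- The arm moves only by the tool send_rows, never from a script. Its argument "series" is a list of rows, each an object with "travel": the shift along the tool's x, y, z in m, a list of three; "turn": the turn, a rotation vector about the tool's x, y, z in degrees, a list of three. A call has 1 to 12 rows; each row shifts and turns the pose as measured when the row begins, along the tool's axes as they then stand; what a row does not reach is not made up. A row lasts 1/12 s, in which the tool goes at most 41.7 mm and 7.16 degrees, less where a joint would pass 70% of its speed; a pose out of reach is approached as far as the arm can. A call with a gripper value outside its range is refused whole. "hand" is the closure, from -1 (fully open) to 1 (shut), set as the call begins (left out, the last holds). The fingers move at their own pace and stop on an object; the grip force is fixed at half the most. Time passes only in rows, so rows that do not move let the fingers close. It gives the time, the measured TCP pose, the force and the opening at its end, in the units of the state.
- manip.sense(): the state, without advancing time (a new reading comes with each control period).
- manip.capture(name): name is "scene" or "top" or "wrist"; returns a dict with "img" (420x560x3 uint8, red, green, blue), "mtx" (3x3 intrinsics, pixels), "pose" (4x4, takes a point from camera to world coordinates). Camera axes: x right, y down, z forward; pixel columns grow to the right and rows downward; lengths in mm; the calibration is good to about 2 mm. A picture is of the moment at which its call begins. There is no depth.
- manip.job_done(): hands the job in, once; it reports no verdict.
The state is a dict: "clock": time; "joint_pos": joint angles; "joint_velocities": joint speeds; "joint_torque": joint torques, N m; "ee_pos": TCP position; "orientation": TCP orientation; "wrist_force": force on the tool from outside, world axes, zero at the start; "wrist_torque": the same for the moment, N m; "gripper_width": opening from 0.0 (shut) to 1.0 (fully open).
Only numpy, scipy, OpenCV 4.12 (cv2) and the standard library are available. Lean on these libraries where they do the work, as an engineer would, in place of code of your own. Each camera call takes 0.05 s, during which the arm holds its last target.

## Working session

There is one attempt and no reset: what is moved stays moved. The work goes in short steps, Python scripts to look and compute and a tool call to move; the robot and the scene stay as the last step left them, time stands still between calls to the robot, and variables do not carry over. Pictures are saved under pics/ and viewed, and the job is handed in when it is done.

Besides the shell and the picture viewer there is one more tool, called after "Request:" as name([rows], argument=value, ...), one row to a line, values as JSON. send_rows: Moves the arm, as the interface text tells. Its arguments: {"type":"object","properties":{"series":{"type":"array","items":{"type":"object","properties":{"travel":{"type":"array","items":{"type":"number"}},"turn":{"type":"array","items":{"type":"number"}}}}},"hand":{"type":"number"}},"required":["series"]}

```bash
mkdir -p pics; ls
python3 - <<'E'
from station import manip
import cv2,numpy as np
print(manip.hold_point_z, manip.sense())
for n in ["scene","top","wrist"]:
    c=manip.capture(n); cv2.imwrite(f"pics/{n}0.png",c["img"][:,:,::-1]); np.savez(f"pics/{n}0.npz",**c); print(n,c["mtx"].tolist(),np.round(c["pose"],4).tolist())
E
```

```text
pics
154.70000000000002 {'clock': 0.0, 'joint_pos': array([-1.31538171e+00,  1.31183484e-01,  1.48929590e+00,  1.76827698e-06,
        1.52298677e+00, -8.53785877e-02]), 'joint_velocities': array([ 0.00135599, -0.00089163,  0.00053937,  0.00193673, -0.00016405,
       -0.00052437]), 'joint_torque': array([ 1.97832342e-03, -5.69405723e+01, -5.00545406e+01,  1.36505651e-04,
        1.52164930e-02, -1.18570472e-05]), 'ee_pos': array([ 200.51598326, -565.25847418,  403.62166397]), 'orientation': array([-3.14143113e+00,  1.86652290e-03, -1.23000305e+00]), 'wrist_force': array([0.30768695, 0.15135853, 0.48765273]), 'wrist_torque': array([0.00095084, 0.08054323, 0.03279846]), 'gripper_width': 1.0006665748464338}
scene [[479.8947162026279, 0.0, 277.56776137042436], [0.0, 479.8947162026279, 205.67539517299602], [0.0, 0.0, 1.0]] [[-0.4144, -0.3717, 0.8307, -577.7968], [-0.9101, 0.1601, -0.3823, 462.5189], [0.0091, -0.9145, -0.4046, 628.9894], [0.0, 0.0, 0.0, 1.0]]
top [[397.46225594408924, 0.0, 277.15713529357134], [0.0, 397.46225594408924, 211.6752968465356], [0.0, 0.0, 1.0]] [[-0.0047, -0.9912, 0.1325, 381.1279], [-0.9999, 0.0068, 0.0152, -45.8752], [-0.016, -0.1324, -0.9911, 1134.6589], [0.0, 0.0, 0.0, 1.0]]
wrist [[334.37305726956265, 0.0, 278.38299246921304], [0.0, 334.37305726956265, 209.28459734388807], [0.0, 0.0, 1.0]] [[0.3346, -0.9058, -0.2601, 266.2153], [-0.9424, -0.322, -0.0908, -542.2291], [-0.0015, 0.2755, -0.9613, 372.3189], [0.0, 0.0, 0.0, 1.0]]
```

View pics/scene0.png

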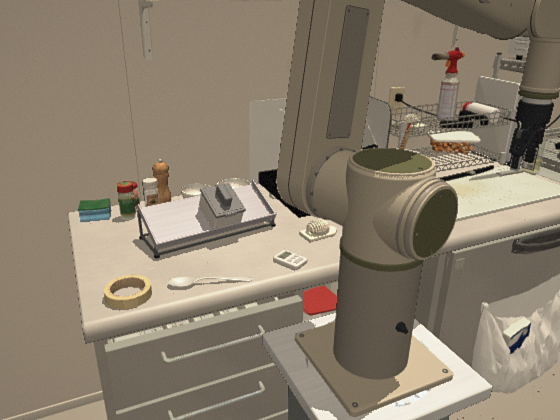

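View pics/top0.png

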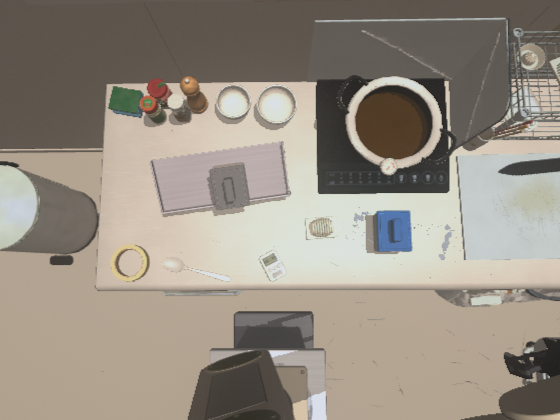

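View pics/wrist0.png

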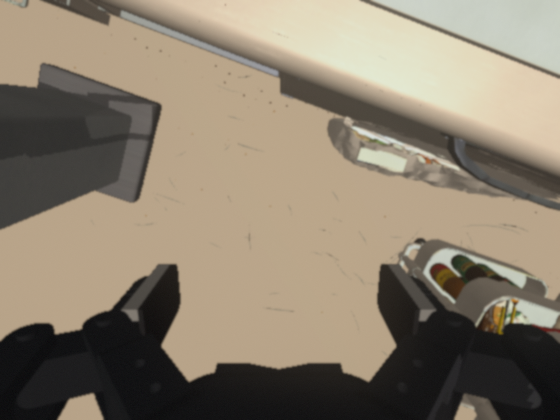

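The scene view shows the rack at (205,215) with the grey-lidded bin, with the loose bin hidden behind the arm. The top view shows the rack at (220,178), the grey lid at (229,187), the blue bin at (394,231), the press at (320,228), the timer at (272,265) and the spoon at (195,270). I'll zoom in on the top view.

Run:
```python
import cv2
i=cv2.imread("pics/top0.png")
a=i[135:225,140:305]; cv2.imwrite("pics/z1.png",cv2.resize(a,None,fx=4.8,fy=4.8,interpolation=cv2.INTER_CUBIC))
b=i[195:265,350:440]; cv2.imwrite("pics/z2.png",cv2.resize(b,None,fx=7,fy=7,interpolation=cv2.INTER_CUBIC))
```

```text
(no output)
```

View pics/z1.png

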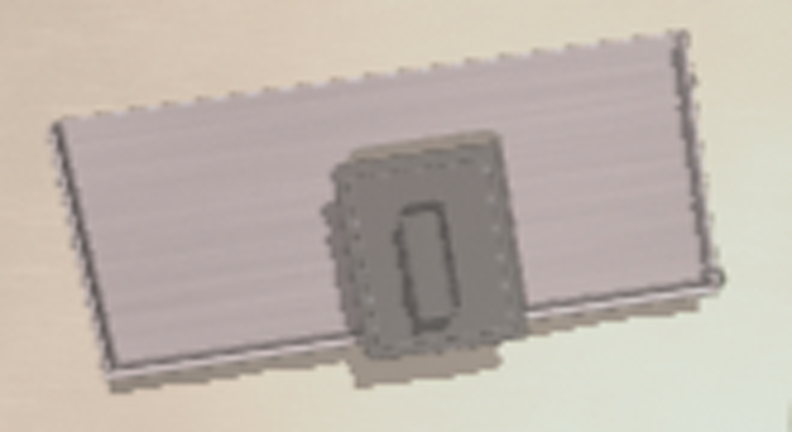

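View pics/z2.png

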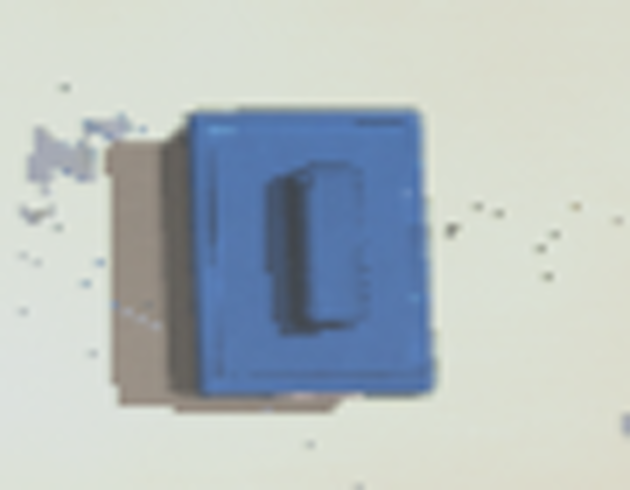

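```bash
cat > h.py <<'E'
import numpy as np,cv2
def ray(c,p):
    d=np.linalg.inv(c["mtx"])@np.array([p[0],p[1],1.]); return c["pose"][:3,3],c["pose"][:3,:3]@d
def onz(c,p,z):
    o,d=ray(c,p); return o+d*(z-o[2])/d[2]
def onplane(c,p,q,n):
    o,d=ray(c,p); return o+d*(np.dot(q-o,n)/np.dot(d,n))
def proj(c,P):
    q=np.linalg.inv(c["pose"])@np.append(P,1); u=c["mtx"]@q[:3]; return u[:2]/u[2]
E
python3 - <<'E'
from h import *
c=dict(np.load("pics/top0.npz"))
hsv=cv2.cvtColor(c["img"],cv2.COLOR_RGB2HSV)
m=cv2.inRange(hsv,(105,120,60),(125,255,255)); m[:, :350]=0;m[:,440:]=0;m[:190]=0;m[265:]=0
cs,_=cv2.findContours(m,cv2.RETR_EXTERNAL,cv2.CHAIN_APPROX_NONE); k=max(cs,key=cv2.contourArea)[:,0]
W=np.array([onz(c,p,70)[:2] for p in cv2.convexHull(k)[:,0]],np.float32)
print("blue",cv2.minAreaRect(W))
z1=lambda x,y:((x+.5)/4.8-.5+140,(y+.5)/4.8-.5+135)
z2=lambda x,y:((x+.5)/7-.5+350,(y+.5)/7-.5+195)
for p in [(190,110),(420,110),(433,392),(203,395)]: print(np.round(onz(c,z2(*p),70),1))
# rib top
R=[onz(c,z2(*p),100) for p in [(305,163),(362,165),(358,323),(305,325)]]; print("rib",np.round(R,1).tolist(),np.mean(R,0))
L=onz(c,z1(113,370),44);Rr=onz(c,z1(712,286),44)
print("lip",L,Rr,np.linalg.norm(L-Rr)); v=L-Rr; yaw=np.arctan2(-v[0],v[1]); print("rack yaw",np.degrees(yaw))
B1=onz(c,z1(57,122),105);B2=onz(c,z1(681,37),105);v=B1-B2;print("back",B1,B2,np.linalg.norm(v),np.degrees(np.arctan2(-v[0],v[1])))
ex=np.array([np.cos(yaw),np.sin(yaw),0]);ey=np.array([-ex[1],ex[0],0]);ez=np.array([0,0,1.])
mid=(L+Rr)/2; print("from lip origin est",mid+ex*70)
mid=(B1+B2)/2; print("from back", mid-ex*(-68+145*np.cos(np.radians(25))-8))
t=np.radians(25);n=-np.sin(t)*ex+np.cos(t)*ez; sx=np.cos(t)*ex+np.sin(t)*ez
O=(L+Rr)/2+ex*70; O[2]=0
q=O-49.55*ex+115.8*ez
Q=[onplane(c,z1(*p),q,n) for p in [(335,172),(498,135),(525,338),(372,357)]]
for P in Q: print([round(float((P-q)@a),1) for a in (sx,ey)])
E
```

```text
blue ((469.5525207519531, -341.2889404296875), (84.35771942138672, 101.8721923828125), 89.6856918334961)
[ 525.4 -297.7   70. ]
[ 524.8 -385.7   70. ]
[ 416.9 -385.4   70. ]
[ 416.2 -298.5   70. ]
rib [[501.1, -332.6, 100.0], [500.2, -353.7, 100.0], [441.4, -349.5, 100.0], [440.8, -329.9, 100.0]] [ 470.87960908 -341.41085788  100.        ]
lip [529.05435909 288.0347214   44.        ] [575.83371696 -59.38257152  44.        ] 350.5525406389135
rack yaw 7.66869061299618
back [660.41197    305.36828802 105.        ] [705.93918952 -42.51888994 105.        ] 350.8535539323737 7.455800009978724
from lip origin est [621.81797684 123.6671998   44.        ]
from back [628.25656419 124.02991376 105.        ]
[57.8, 19.0]
[65.3, -70.2]
[-48.3, -67.2]
[-46.9, 17.7]
```

The blue bin is at about (470.5, -341.5) with yaw close to 0. The rack yaw is about 7.5°, and the left side of the grey bin is roomier (about 156 mm). Next I go above the blue bin and turn the jaws along y.

Request:
send_rows([
  {"travel": [0,0,0],"turn": [0,0,6.5]},
  {"travel": [0,0,0],"turn": [0,0,6.5]},
  {"travel": [0,0,0],"turn": [0,0,6.5]},
], hand=-1)

```text
clock: 0.4
ee_pos: [200.5, -565.0, 402.4]
orientation: [3.141, 0.004, -1.579]
wrist_force: [-0.3, 0.3, 0.5]
gripper_width: 0.999
```

Request:
send_rows([
  {"travel": [-0.0224,-0.027,0.0074],"turn": [0,0,0]},
  {"travel": [-0.0224,-0.027,0.0074],"turn": [0,0,0]},
  {"travel": [-0.0224,-0.027,0.0074],"turn": [0,0,0]},
  {"travel": [-0.0224,-0.027,0.0074],"turn": [0,0,0]},
  {"travel": [-0.0224,-0.027,0.0074],"turn": [0,0,0]},
  {"travel": [-0.0224,-0.027,0.0074],"turn": [0,0,0]},
  {"travel": [-0.0224,-0.027,0.0074],"turn": [0,0,0]},
  {"travel": [-0.0224,-0.027,0.0074],"turn": [0,0,0]},
  {"travel": [-0.0224,-0.027,0.0074],"turn": [0,0,0]},
  {"travel": [-0.0224,-0.027,0.0074],"turn": [0,0,0]},
  {"travel": [0,0,0],"turn": [0,0,0]},
])

```text
clock: 1.32
ee_pos: [482.2, -336.4, 321.7]
orientation: [3.137, 0.005, -1.596]
wrist_force: [-0.1, -0.5, 0.5]
gripper_width: 1.0
```

Run:
```python
from station import manip
from h import *
for n in ["wrist","scene"]:
    c=manip.capture(n); cv2.imwrite(f"pics/{n}1.png",c["img"][:,:,::-1]); np.savez(f"pics/{n}1.npz",**c)
s=manip.sense(); print(s["ee_pos"],s["orientation"])
```

```text
[ 479.6860355  -339.42361632  322.80667338] [ 3.13592840e+00  2.95993578e-03 -1.59755049e+00]
```

View pics/wrist1.png

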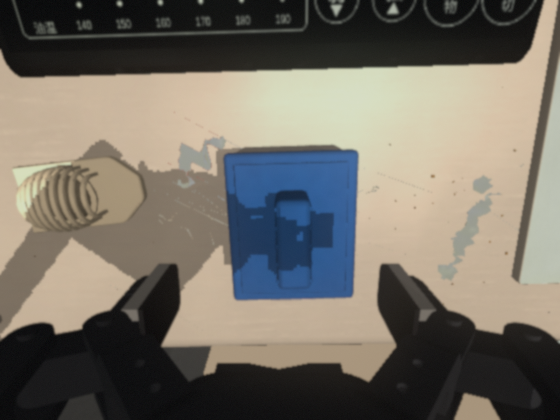

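View pics/scene1.png

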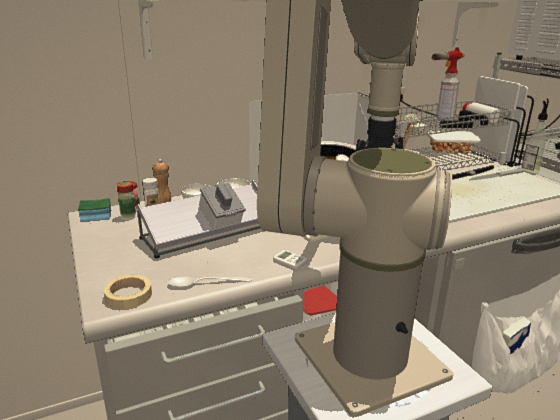

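The wrist view shows the blue lid with corners at (226,154), (357,151), (354,297) and (235,299), and the rib at (293,240). The scene view shows the grey bin on the rack; the blue bin is still hidden by the arm.

Run:
```python
from h import *
c=dict(np.load("pics/wrist1.npz"))
P=[onz(c,p,70) for p in [(226.5,154),(357,151),(354,297),(235,298.5)]]
print(np.round(P,1).tolist(),np.mean(P,0))
hsv=cv2.cvtColor(c["img"],cv2.COLOR_RGB2HSV); m=cv2.inRange(hsv,(105,120,20),(125,255,255)); m[300:]=0
cs,_=cv2.findContours(m,cv2.RETR_EXTERNAL,cv2.CHAIN_APPROX_NONE); k=max(cs,key=cv2.contourArea)
W=np.array([onz(c,p,70)[:2] for p in cv2.convexHull(k)[:,0]],np.float32); print(cv2.minAreaRect(W))
R=[onz(c,p,100) for p in [(275,201),(311,201),(311,289),(277,289)]];print(np.round(R,1).tolist(),np.mean(R,0))
```

```text
[[526.2, -302.6, 70.0], [526.0, -387.8, 70.0], [418.7, -389.9, 70.0], [419.4, -301.6, 70.0]] [ 472.56168756 -345.48400501   70.        ]
((473.0046691894531, -344.4292907714844), (106.89546203613281, 86.64225769042969), 0.23220586776733398)
[[501.6, -334.1, 100.0], [501.0, -355.3, 100.0], [443.2, -355.4, 100.0], [443.7, -333.8, 100.0]] [ 472.36806136 -344.63210737  100.        ]
```

Request:
send_rows([
  {"travel": [0.004,0.008,0],"turn": [0,0,-1.75]},
  {"travel": [0,0,0.016],"turn": [0,0,0]},
  {"travel": [0,0,0.016],"turn": [0,0,0]},
  {"travel": [0,0,0],"turn": [0,0,0]},
])

```text
clock: 1.75
ee_pos: [469.0, -346.6, 292.1]
orientation: [3.137, -0.001, -1.567]
wrist_force: [-0.3, -0.1, -0.8]
gripper_width: 1.0
```

Run:
```python
from station import manip
s=manip.sense(); print(s["ee_pos"],s["orientation"],s["wrist_force"])
```

```text
[ 469.02783451 -346.58103913  292.09404554] [ 3.13706656e+00 -6.83819023e-04 -1.56730821e+00] [-0.26311279 -0.10088255 -0.82264315]
```

Request:
send_rows([
  {"travel": [-0.0035,-0.0025,0.009],"turn": [0,0,0]},
  {"travel": [0,0,0.012],"turn": [0,0,0]},
  {"travel": [0,0,0.012],"turn": [0,0,0]},
  {"travel": [0,0,0.012],"turn": [0,0,0]},
  {"travel": [0,0,0],"turn": [0,0,0]},
])

```text
clock: 2.17
ee_pos: [469.7, -345.9, 245.5]
orientation: [3.139, -0.003, -1.572]
wrist_force: [-0.5, 0.2, -0.5]
gripper_width: 0.998
```

Run:
```python
from station import manip
import cv2
s=manip.sense(); print(s["ee_pos"],s["orientation"],s["wrist_force"])
c=manip.capture("wrist"); cv2.imwrite("pics/wrist2.png",c["img"][:,:,::-1])
```

```text
[ 469.69407474 -345.91081583  245.53765077] [ 3.13867609e+00 -3.12703544e-03 -1.57201180e+00] [-0.50143233  0.18492726 -0.4892272 ]
```

View pics/wrist2.png

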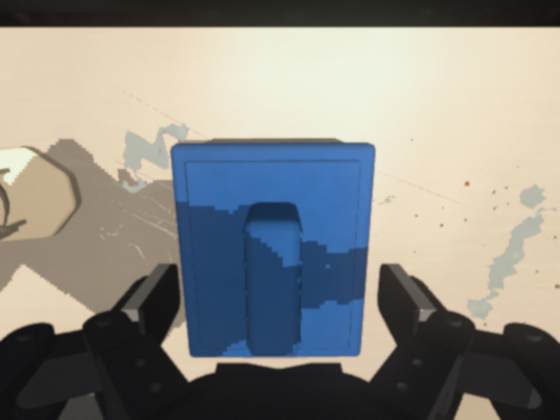

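Rib centre is at column 273 against a jaw centre of about 279, so I shift about 2.5 mm left and close.

Request:
send_rows([
  {"travel": [-0.0025,-0.002,0],"turn": [0,0,0]},
  {"travel": [0,0,0],"turn": [0,0,0]},
])

```text
clock: 2.38
ee_pos: [472.1, -343.5, 246.5]
orientation: [3.139, -0.003, -1.572]
wrist_force: [-0.3, -0.5, 0.5]
gripper_width: 0.998
```

Request:
send_rows([
  {"travel": [0,0,0]},
  {"travel": [0,0,0]},
  {"travel": [0,0,0]},
  {"travel": [0,0,0]},
  {"travel": [0,0,0]},
  {"travel": [0,0,0]},
  {"travel": [0,0,0]},
  {"travel": [0,0,0]},
  {"travel": [0,0,0]},
  {"travel": [0,0,0]},
  {"travel": [0,0,0]},
  {"travel": [0,0,0]},
], hand=1)

```text
validation failed for argument at $.se...
```

Run:
```python
from station import manip
import cv2
s=manip.sense(); print(s["ee_pos"],s["orientation"],s["wrist_force"],s["gripper_width"])
c=manip.capture("wrist"); cv2.imwrite("pics/wrist3.png",c["img"][:,:,::-1])
```

```text
[ 472.13973028 -343.53041918  246.51435128] [ 3.13888736 -0.00329097 -1.57214067] [-0.28206442 -0.47178063  0.49408349] 0.9984493285866594
```

View pics/wrist3.png

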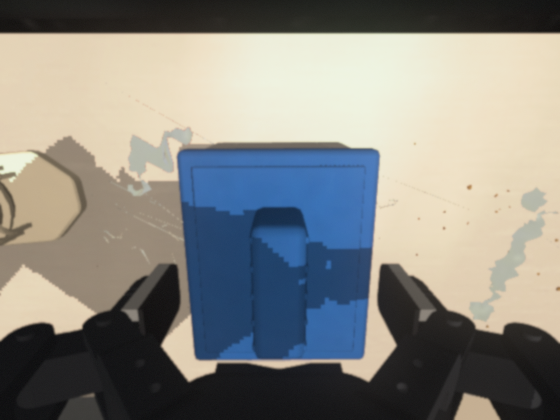

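The rib is now at column 279, centred between the jaws. The call that should have closed them was refused, because each row needs "turn" as well.

Request:
send_rows([
  {"travel": [0,0,0],"turn": [0,0,0]},
  {"travel": [0,0,0],"turn": [0,0,0]},
  {"travel": [0,0,0],"turn": [0,0,0]},
  {"travel": [0,0,0],"turn": [0,0,0]},
  {"travel": [0,0,0],"turn": [0,0,0]},
  {"travel": [0,0,0],"turn": [0,0,0]},
  {"travel": [0,0,0],"turn": [0,0,0]},
  {"travel": [0,0,0],"turn": [0,0,0]},
  {"travel": [0,0,0],"turn": [0,0,0]},
  {"travel": [0,0,0],"turn": [0,0,0]},
], hand=1)

```text
clock: 3.27
ee_pos: [473.2, -344.1, 249.4]
orientation: [-3.141, -0.007, -1.571]
wrist_force: [-0.7, -0.1, -0.5]
gripper_width: 0.247
```

Run:
```python
from station import manip
import cv2
s=manip.sense(); print(s["ee_pos"],s["orientation"],s["wrist_force"],s["gripper_width"])
c=manip.capture("wrist"); cv2.imwrite("pics/wrist4.png",c["img"][:,:,::-1])
```

```text
[ 473.21969813 -344.12408903  249.4491824 ] [-3.14070751 -0.00666724 -1.57118234] [-0.68663354 -0.10514352 -0.48784816] 0.2467888034595748
```

View pics/wrist4.png

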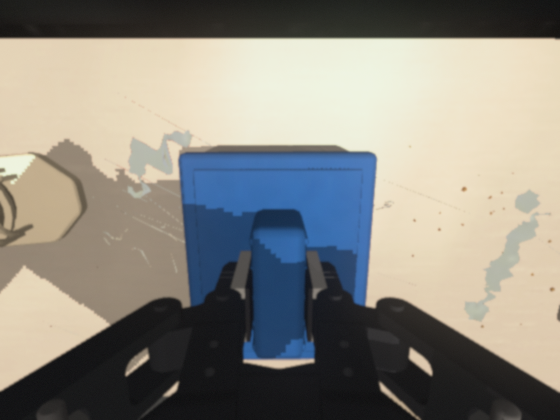

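The rib is gripped (width 0.247 of 85 mm, about 21 mm). Now I lift.

Request:
send_rows([
  {"travel": [0,0,-0.01],"turn": [0,0,0]},
  {"travel": [0,0,-0.02],"turn": [0,0,0]},
  {"travel": [0,0,-0.028],"turn": [0,0,0]},
  {"travel": [0,0,-0.028],"turn": [0,0,0]},
  {"travel": [0,0,-0.028],"turn": [0,0,0]},
  {"travel": [0,0,-0.028],"turn": [0,0,0]},
  {"travel": [0,0,-0.028],"turn": [0,0,0]},
  {"travel": [0,0,-0.028],"turn": [0,0,0]},
  {"travel": [0,0,-0.015],"turn": [0,0,0]},
  {"travel": [0,0,0],"turn": [0,0,0]},
])

```text
clock: 4.15
ee_pos: [470.8, -341.1, 472.4]
orientation: [3.134, 0.0, -1.572]
wrist_force: [0.7, -0.6, -1.7]
gripper_width: 0.244
```

Run:
```python
from station import manip
import cv2
s=manip.sense(); print(s["ee_pos"],s["orientation"],s["wrist_force"],s["gripper_width"],s["joint_pos"])
c=manip.capture("wrist"); cv2.imwrite("pics/wrist5.png",c["img"][:,:,::-1])
```

```text
[ 470.80273939 -341.05126806  472.42564831] [ 3.13397726e+00  2.81004772e-04 -1.57153452e+00] [ 0.66098345 -0.63897049 -1.70779614] 0.24428345908573554 [-0.71352634  0.06494077  1.43560232 -0.00478131  1.64699387  0.85765731]
```

View pics/wrist5.png

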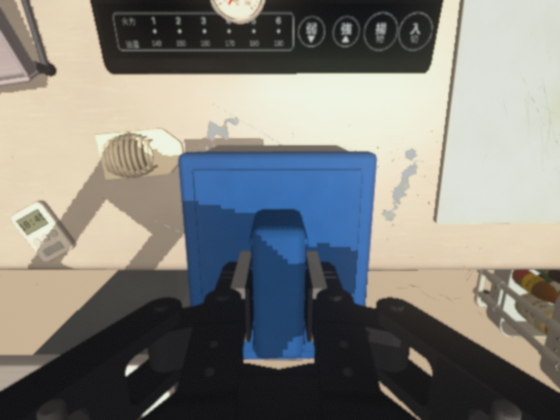

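The lift is clean, with the bin at the same place in the wrist image (180–375, 153). Now I turn to the rack yaw, tilt 25°, and move over.

Request:
send_rows([
  {"travel": [0,0,0],"turn": [0,0,-3.75]},
  {"travel": [0,0,0],"turn": [0,0,-3.75]},
  {"travel": [0,0,0],"turn": [6.25,0,0]},
  {"travel": [0,0,0],"turn": [6.25,0,0]},
  {"travel": [0,0,0],"turn": [6.25,0,0]},
  {"travel": [0,0,0],"turn": [6.25,0,0]},
  {"travel": [0,0,0],"turn": [0,0,0]},
])

```text
clock: 4.78
ee_pos: [470.1, -339.3, 458.1]
orientation: [-2.707, 0.014, -1.435]
wrist_force: [-1.4, -0.5, -2.6]
gripper_width: 0.246
```

```bash
cat >> h.py <<'E'
from scipy.spatial.transform import Rotation as Ro
def frames(yaw,t=25.):
    y=np.radians(yaw);t=np.radians(t)
    ex=np.array([np.cos(y),np.sin(y),0]);ey=np.array([-ex[1],ex[0],0]);ez=np.array([0,0,1.])
    return ex,ey,ez,np.cos(t)*ex+np.sin(t)*ez,-np.sin(t)*ex+np.cos(t)*ez
def plan(s,P,R):
    Rc=Ro.from_euler("xyz",s["orientation"]).as_matrix()
    tr=Rc.T@(np.asarray(P)-s["ee_pos"]); rv=Ro.from_matrix(Rc.T@R).as_rotvec(degrees=True)
    return np.round(tr,1),np.round(rv,2)
def target(O,yaw,y,lift=0,d=199.4,dx=0,up=0):
    ex,ey,ez,sx,n=frames(yaw)
    C=np.array([O[0],O[1],0])-41.1*ex+97.7*ez+y*ey+lift*n+up*ez
    R=np.column_stack([-ey,-sx,-n]); return C+d*n+dx*sx,R
E
python3 - <<'E'
from station import manip
from h import *
s=manip.sense(); print(s["ee_pos"],s["orientation"])
P,R=target((624,124),7.5,75,up=190); print(P,plan(s,P,R))
E
```

```text
[ 470.10387324 -339.34707903  458.06172351] [-2.70708021  0.0135723  -1.43521027]
[489.91301262 181.99428526 468.41777274] (array([-514. ,  -83.1,   34.9]), array([ 0.11,  0.82, -0.08]))
```

Request:
send_rows([
  {"travel": [-0.02,-0.0033,0.0013],"turn": [0,0.8,0]},
  {"travel": [-0.0365,-0.006,0.0025],"turn": [0,0,0]},
  {"travel": [-0.0365,-0.006,0.0025],"turn": [0,0,0]},
  {"travel": [-0.0365,-0.006,0.0025],"turn": [0,0,0]},
  {"travel": [-0.0365,-0.006,0.0025],"turn": [0,0,0]},
  {"travel": [-0.0365,-0.006,0.0025],"turn": [0,0,0]},
  {"travel": [-0.0365,-0.006,0.0025],"turn": [0,0,0]},
  {"travel": [-0.0365,-0.006,0.0025],"turn": [0,0,0]},
  {"travel": [-0.0365,-0.006,0.0025],"turn": [0,0,0]},
  {"travel": [-0.0365,-0.006,0.0025],"turn": [0,0,0]},
  {"travel": [-0.0365,-0.006,0.0025],"turn": [0,0,0]},
  {"travel": [-0.0365,-0.006,0.0025],"turn": [0,0,0]},
])

```text
clock: 5.78
ee_pos: [485.1, 97.6, 439.3]
orientation: [-2.771, -0.004, -1.464]
wrist_force: [0.8, -0.6, -2.7]
gripper_width: 0.247
```

Run:
```python
from station import manip
from h import *
s=manip.sense(); print(s["ee_pos"],s["orientation"])
P,R=target((624,124),7.5,75,up=190); print(P,plan(s,P,R))
```

```text
[485.14839153  97.59448036 439.29723341] [-2.77115791 -0.0044428  -1.46424964]
[489.91301262 181.99428526 468.41777274] (array([-83.3, -23.5, -22.5]), array([ 3.78, -0.78, -1.18]))
```

Request:
send_rows([
  {"travel": [-0.028,-0.008,-0.0075],"turn": [3.8,-0.8,-1.2]},
  {"travel": [-0.028,-0.0065,-0.008],"turn": [0,0,0]},
  {"travel": [-0.027,-0.0065,-0.008],"turn": [0,0,0]},
  {"travel": [0,0,0],"turn": [0,0,0]},
  {"travel": [0,0,0],"turn": [0,0,0]},
])

```text
clock: 6.2
ee_pos: [480.9, 192.6, 461.4]
orientation: [-2.724, -0.013, -1.432]
wrist_force: [0.3, -0.3, -3.0]
gripper_width: 0.243
```

Run:
```python
from station import manip
from h import *
for n in ["wrist","top","scene"]:
    c=manip.capture(n); cv2.imwrite(f"pics/{n}6.png",c["img"][:,:,::-1]); np.savez(f"pics/{n}6.npz",**c)
s=manip.sense(); print(s["ee_pos"],s["orientation"])
P,R=target((624,124),7.5,75,up=190); print(P,plan(s,P,R))
```

```text
[481.39689895 190.83522663 461.54638934] [-2.72270912 -0.01118416 -1.43476459]
[489.91301262 181.99428526 468.41777274] (array([10. , -9.4, -3.2]), array([ 1.  , -0.46,  0.53]))
```

View pics/wrist6.png

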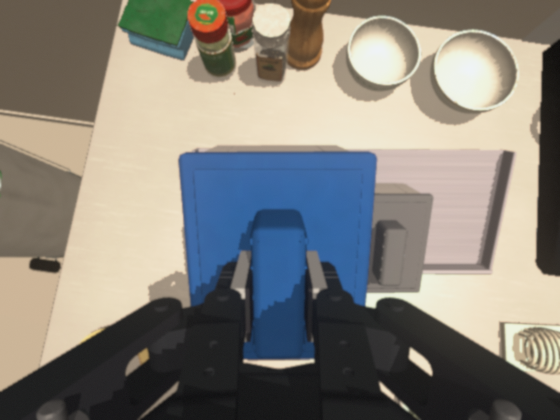

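View pics/scene6.png

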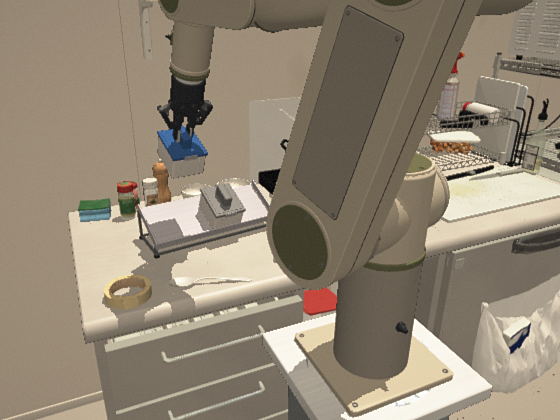

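View pics/top6.png

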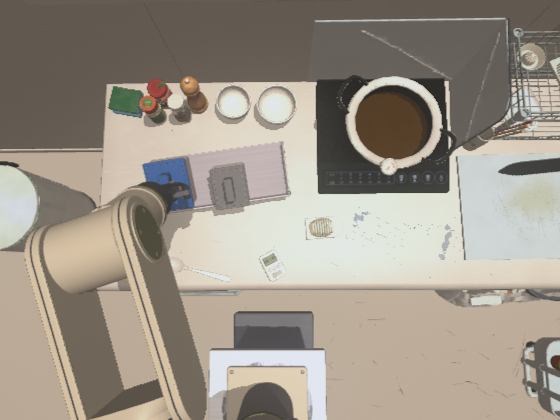

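The wrist view looks square at the bed. The held blue lid spans (180–376, 153), the grey lid's right corners are near (431,196) and (419,292), and the right flange runs from (505,152) to (488,270). I'll zoom in to measure.

Run:
```python
import cv2
i=cv2.imread("pics/wrist6.png")
a=i[140:305,360:525]; cv2.imwrite("pics/z3.png",cv2.resize(a,None,fx=3.6,fy=3.6,interpolation=cv2.INTER_CUBIC))
a=i[130:215,165:390]; cv2.imwrite("pics/z4.png",cv2.resize(a,None,fx=3.5,fy=3.5,interpolation=cv2.INTER_CUBIC))
```

```text
(no output)
```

View pics/z3.png

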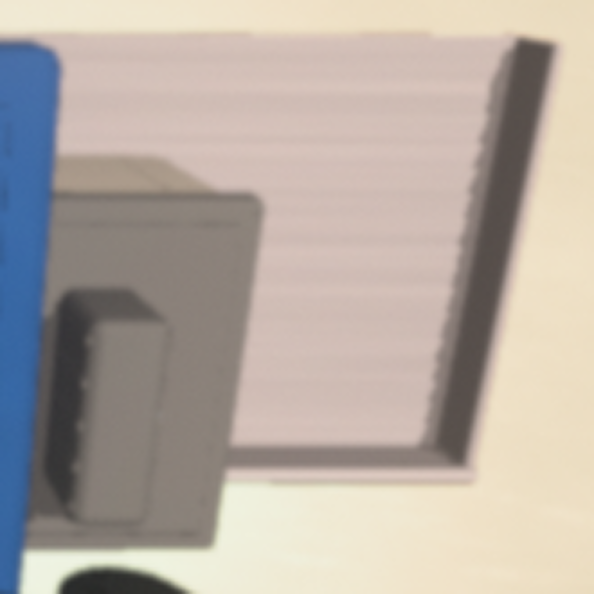

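View pics/z4.png

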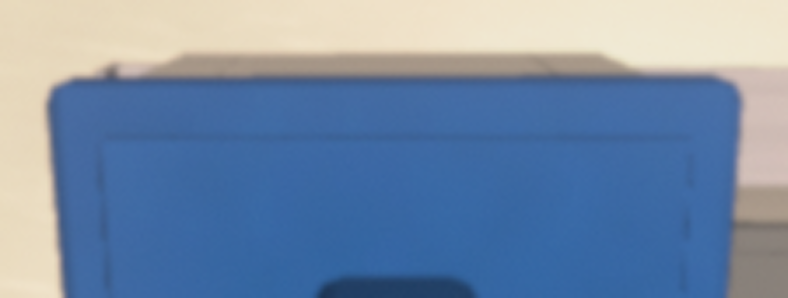

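```bash
cat > m.py <<'E'
from h import *
c=dict(np.load("pics/wrist6.npz"))
z=lambda x,y:((x+.5)/3.6-.5+360,(y+.5)/3.6-.5+140)
z4=lambda x,y:((x+.5)/3.5-.5+165,(y+.5)/3.5-.5+130)
A=onz(c,z(437,448),30); B=onz(c,z(467,466),46.3); D=onz(c,z(517,38),91)
yaw=7.5
ex,ey,ez,sx,n=frames(yaw)
print("corner",A,"via top",B-18*n,"diff end vs corner in rack", [(D-A)@a for a in(ex,ey)],"expect 131.4,0")
# origin
C=(A+B-18*n)/2; O=C+68*ex+176*ey; print("O",O)
lf=onz(c,z(230,448),30); v=lf-A; print("lip yaw",np.degrees(np.arctan2(-v[0],v[1])))
v=D-A;print("flange yaw",np.degrees(np.arctan2(v[1],v[0])))
O[2]=0
q=O-49.55*ex+115.8*ez
for p in [(263,195),(213,546),(250,290),(225,455)]:
    P=onplane(c,z(*p),q,n); print("grey",[round(float((P-q)@a),1) for a in (sx,ey)])
E
python3 m.py
```

```text
corner [582.85283152 -61.54422511  30.        ] via top [584.73258437 -61.13590482  29.98645983] diff end vs corner in rack [np.float64(131.40875881905646), np.float64(1.7911074132555589)] expect 131.4,0
O [628.23834869 122.03001171  29.99322992]
lip yaw 7.948312130699257
flange yaw 8.280895748761534
grey [55.8, -66.0]
grey [-52.7, -67.1]
grey [28.4, -66.4]
grey [-22.6, -66.5]
```

```bash
cat >> m.py <<'E'
print("----")
yaw=7.7; O=np.array([626.5,122.5,0]); ex,ey,ez,sx,n=frames(yaw)
p0=np.array([481.4,190.8,461.5]); Rt=Ro.from_euler("xyz",[-2.7227,-.0112,-1.4348]).as_matrix()
Rc=c["pose"][:3,:3]; print("cam in tool",np.round(Rt.T@(c["pose"][:3,3]-p0),1), np.round(Ro.from_matrix(Rt.T@Rc).as_euler("xyz",degrees=True),2))
w=dict(np.load("pics/wrist1.npz")); R1=Ro.from_euler("xyz",[3.1359,.003,-1.5975]).as_matrix(); print(np.round(R1.T@(w["pose"][:3,3]-np.array([479.7,-339.4,322.8])),1),np.round(Ro.from_matrix(R1.T@w["pose"][:3,:3]).as_euler("xyz",degrees=True),2))
tz=Rt[:,2]; q2=p0+179.4*tz
for p in [(48,80),(741,80)]:
    P=onplane(c,z4(*p),q2,tz); print("held in tool",np.round(Rt.T@(P-p0),1), "rack", np.round([(P-O)@a for a in (ex,ey,ez)],1))
P=onplane(c,(190,300),q2,tz); P2=onplane(c,(368,300),q2,tz); print(np.round(Rt.T@(P-p0),1),np.round(Rt.T@(P2-p0),1))
q=O-49.55*ex+115.8*ez
for p in [(263,195),(213,546),(250,290),(225,455)]:
    P=onplane(c,z(*p),q,n); print("grey",[round(float((P-q)@a),1) for a in (sx,ey)])
E
python3 m.py
```

```text
corner [582.85283152 -61.54422511  30.        ] via top [584.73258437 -61.13590482  29.98645983] diff end vs corner in rack [np.float64(131.40875881905646), np.float64(1.7911074132555589)] expect 131.4,0
O [628.23834869 122.03001171  29.99322992]
lip yaw 7.948312130699257
flange yaw 8.280895748761534
grey [55.8, -66.0]
grey [-52.7, -67.1]
grey [28.4, -66.4]
grey [-22.6, -66.5]
----
cam in tool [ -1.7 -69.2  31.3] [-16.07   0.02  -0.2 ]
[ -2.8 -72.2  32.5] [-15.93  -0.13  -0.08]
held in tool [-45.6 -52.3 179.4] rack [-13.9 131.3 318.4]
held in tool [ 41.4 -52.6 179.4] rack [-13.5  44.3 319.5]
[-45.5  20.8 179.4] [ 43.4  20.5 179.4]
grey [57.3, -66.4]
grey [-51.0, -67.1]
grey [29.9, -66.7]
grey [-21.0, -66.6]
```

```bash
cat > p.py <<'E'
from station import manip
from h import *
import sys
s=manip.sense()
y,lift=float(sys.argv[1]),float(sys.argv[2]); dx=float(sys.argv[3]) if len(sys.argv)>3 else 2
P,R=target((626.5,122.5),7.7,y,lift=lift,dx=dx)
t,r=plan(s,P,R)
ex,ey,ez,sx,n=frames(7.7); f=s["wrist_force"]
print("travel",t,"turn",r,"F(sx,ey,n)",np.round([f@sx,f@ey,f@n],1),"t",round(s["clock"],2),"w",round(s["gripper_width"],3), "pos",np.round(s["ee_pos"],1))
E
python3 p.py 76 45
```

```text
travel [  9.6  64.9 126.1] turn [ 1.   -0.54  0.35] F(sx,ey,n) [ 0.2 -0.2 -2.1] t 6.35 w 0.244 pos [481.4 190.8 461.5]
```

Request:
send_rows([
  {"travel": [0.005,0.032,0],"turn": [1,-0.5,0.3]},
  {"travel": [0.0046,0.032,0],"turn": [0,0,0]},
  {"travel": [0,0,0.025],"turn": [0,0,0]},
  {"travel": [0,0,0.025],"turn": [0,0,0]},
  {"travel": [0,0,0.025],"turn": [0,0,0]},
  {"travel": [0,0,0.025],"turn": [0,0,0]},
  {"travel": [0,0,0.015],"turn": [0,0,0]},
  {"travel": [0,0,0],"turn": [0,0,0]},
])

```text
clock: 7.02
ee_pos: [473.3, 167.6, 324.2]
orientation: [-2.704, -0.006, -1.454]
wrist_force: [1.8, 10.1, 2.8]
gripper_width: 0.246
```

```bash
python3 p.py 76 45
```

```text
travel [-10.8  -1.    5. ] turn [-0.05 -0.73 -0.74] F(sx,ey,n) [4.  9.8 1.2] t 7.02 w 0.246 pos [473.3 167.6 324.2]
```

The y force of +10 N means it drifted right and touched the grey bin. I'm backing off to the left.

Request:
send_rows([
  {"travel": [-0.012,0,0],"turn": [0,-0.7,-0.7]},
  {"travel": [0,0,0],"turn": [0,0,0]},
])

```text
clock: 7.18
ee_pos: [472.0, 177.5, 322.4]
orientation: [-2.708, -0.001, -1.441]
wrist_force: [-0.4, 0.5, -1.5]
gripper_width: 0.242
```

```bash
python3 p.py 76 45
python3 - <<'E'
from station import manip
from h import *
for n in ["wrist","top","scene"]:
    c=manip.capture(n); cv2.imwrite(f"pics/{n}7.png",c["img"][:,:,::-1]); np.savez(f"pics/{n}7.npz",**c)
i=cv2.imread("pics/top7.png")
a=i[135:225,140:305]; cv2.imwrite("pics/z7.png",cv2.resize(a,None,fx=4.8,fy=4.8,interpolation=cv2.INTER_CUBIC))
E
```

```text
travel [-0.8 -1.9  3.5] turn [ 0.16 -0.17 -0.22] F(sx,ey,n) [-0.9  0.6 -1.2] t 7.18 w 0.242 pos [472.  177.5 322.4]
```

View pics/wrist7.png

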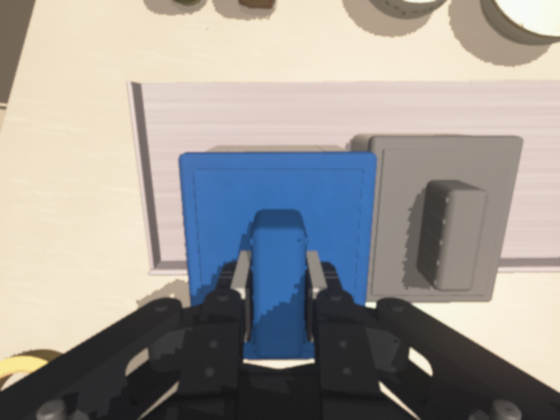

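View pics/z7.png

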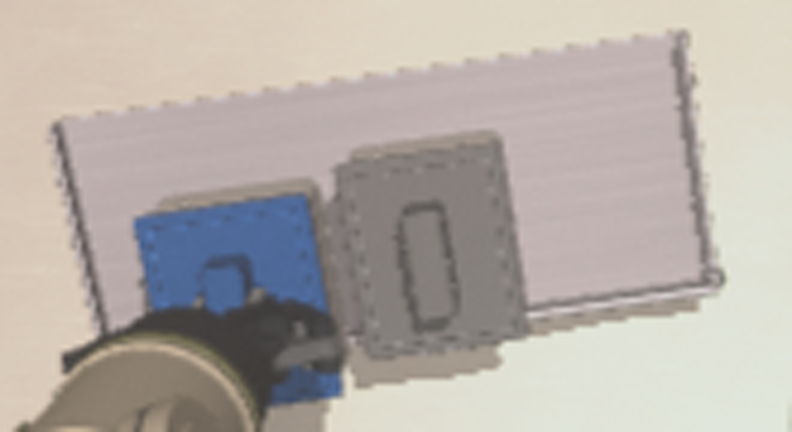

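View pics/scene7.png

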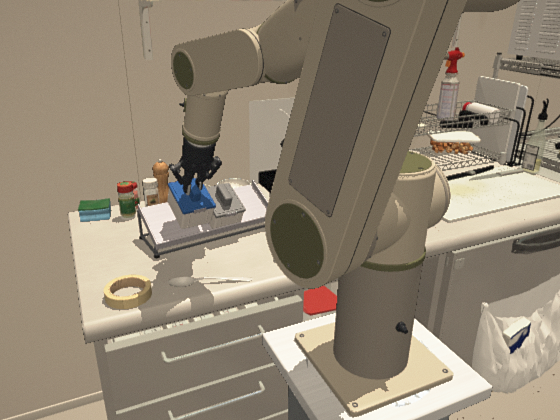

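The grey bin hasn't moved (same top-view corners: (335,172), (498,134), (525,338)). I'll measure again from the wrist: grey lid right edge (520,137)→(493,301), left flange (130,85)→(150,272).

Run:
```python
import cv2,numpy as np
a=cv2.cvtColor(cv2.imread("pics/top0.png")[140:215,200:260],6).astype(np.float32);b=cv2.cvtColor(cv2.imread("pics/top7.png")[140:215,200:260],6).astype(np.float32)
print(cv2.phaseCorrelate(a[:,15:],b[:,15:]))
i=cv2.imread("pics/wrist7.png")
a=i[120:310,340:540]; cv2.imwrite("pics/z8.png",cv2.resize(a,None,fx=3,fy=3,interpolation=cv2.INTER_CUBIC))
a=i[70:290,110:260]; cv2.imwrite("pics/z9.png",cv2.resize(a,None,fx=2.7,fy=2.7,interpolation=cv2.INTER_CUBIC))
```

```text
((0.5839534694083568, 0.4347067976962862), 0.9804269837273492)
```

View pics/z8.png

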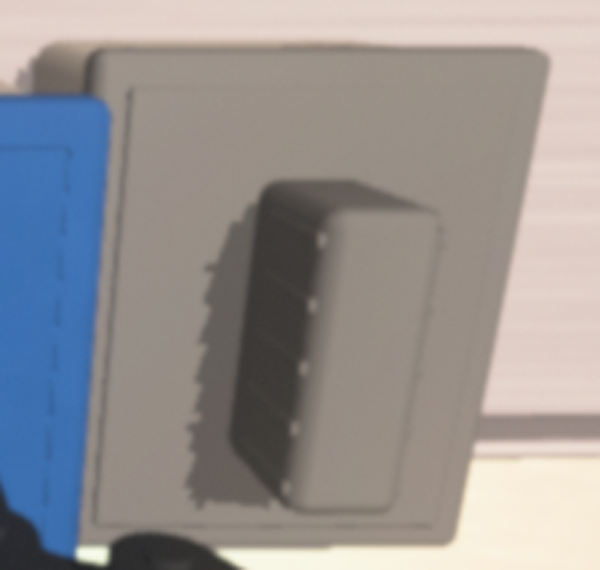

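View pics/z9.png

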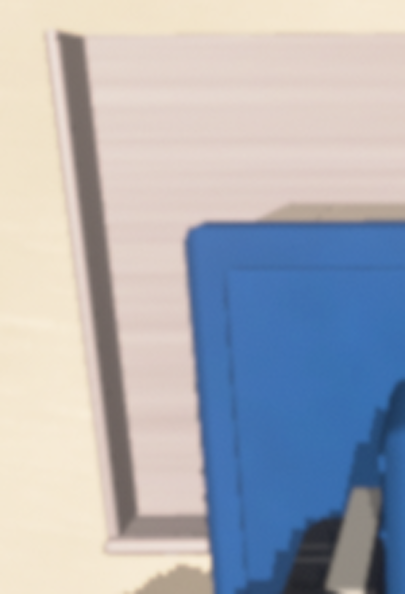

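```bash
cat > m2.py <<'E'
from h import *
from station import manip
c=dict(np.load("pics/wrist7.npz"))
z8=lambda x,y:((x+.5)/3-.5+340,(y+.5)/3-.5+120)
z9=lambda x,y:((x+.5)/2.7-.5+110,(y+.5)/2.7-.5+70)
yaw=7.7; O=np.array([626.5,122.5,0]); ex,ey,ez,sx,n=frames(yaw)
A=onz(c,z9(136,515),30); T=onz(c,z9(118,539),46.3); E=onz(c,z9(84,38),91);
print("left corner bed in rack (exp -68,176)",[round((A-O)@a,1) for a in(ex,ey)],"via top",[round((T-18*n-O)@a,1) for a in(ex,ey)],"back (exp 63.4,176)",[round((E-O)@a,1) for a in(ex,ey)])
S=onz(c,z8(520,414),30); v=A-S;print("lip right",[round((S-O)@a,1) for a in(ex,ey)],"yaw",np.degrees(np.arctan2(-v[0],v[1])))
q=O-49.55*ex+115.8*ez
for p in [(95,48),(549,48),(456,545),(76,545)]:
    P=onplane(c,z8(*p),q,n); print("grey",[round(float((P-q)@a),1) for a in (sx,ey)])
p0=np.array([472,177.5,322.4]); Rt=Ro.from_euler("xyz",[-2.708,-.001,-1.441]).as_matrix()
# use camera-mounted tool transform to be consistent
tz=Rt[:,2]; q2=p0+179.4*tz
for p in [z9(187,224),z8(108,98)]:
    P=onplane(c,p,q2,tz); print("held lid back",[round(float((P-q)@a),1) for a in (sx,ey,n)])
E
python3 m2.py
```

```text
left corner bed in rack (exp -68,176) [np.float64(-68.4), np.float64(176.7)] via top [np.float64(-68.0), np.float64(176.1)] back (exp 63.4,176) [np.float64(61.7), np.float64(176.3)]
lip right [np.float64(-67.4), np.float64(-129.6)] yaw 7.894146953676998
grey [56.4, 20.5]
grey [56.1, -66.7]
grey [-51.9, -67.7]
grey [-51.4, 16.8]
held lid back [52.6, 117.9, 48.2]
held lid back [52.5, 31.4, 48.5]
```

Request:
send_rows([
  {"travel": [-0.001,-0.009,0],"turn": [0,0,0]},
  {"travel": [0,0,0.012],"turn": [0,0,0]},
  {"travel": [0,0,0.012],"turn": [0,0,0]},
  {"travel": [0,0,0],"turn": [0,0,0]},
])

```text
clock: 7.67
ee_pos: [493.0, 180.3, 309.6]
orientation: [-2.699, -0.002, -1.442]
wrist_force: [-0.6, -0.5, -3.0]
gripper_width: 0.24
```

```bash
python3 p.py 76 0 9
```

```text
travel [-0.9  5.1 27.9] turn [-0.34 -0.25 -0.23] F(sx,ey,n) [-1.8 -0.4 -2.4] t 7.67 w 0.24 pos [493.  180.3 309.6]
```

Request:
send_rows([
  {"travel": [-0.001,0.004,0.007],"turn": [-0.3,-0.2,-0.2]},
  {"travel": [0,0,0.007],"turn": [0,0,0]},
  {"travel": [0,0,0.004],"turn": [0,0,0]},
  {"travel": [0,0,0],"turn": [0,0,0]},
])

```text
clock: 8.0
ee_pos: [498.2, 182.0, 292.5]
orientation: [-2.703, -0.0, -1.437]
wrist_force: [0.2, -0.4, -2.1]
gripper_width: 0.246
```

```bash
python3 p.py 76 0 9
```

```text
travel [ 0.2  2.6 10.1] turn [-0.15 -0.04 -0.02] F(sx,ey,n) [-0.8 -0.4 -2. ] t 8.0 w 0.246 pos [498.2 182.  292.5]
```

Now I lower in small steps, watching the normal force.

Request:
send_rows([
  {"travel": [0,0.002,0.003],"turn": [0,0,0]},
  {"travel": [0,0,0.003],"turn": [0,0,0]},
  {"travel": [0,0,0],"turn": [0,0,0]},
])

```text
clock: 8.25
ee_pos: [499.1, 182.2, 285.9]
orientation: [-2.702, -0.001, -1.437]
wrist_force: [-0.3, -0.2, -2.5]
gripper_width: 0.245
```

```bash
python3 p.py 76 0 9
```

```text
travel [0.2 0.6 3.8] turn [-0.16 -0.04 -0.01] F(sx,ey,n) [-1.4 -0.2 -2.2] t 8.25 w 0.245 pos [499.1 182.2 285.9]
```

Request:
send_rows([
  {"travel": [0,0,0.0025],"turn": [-0.1,0,0]},
  {"travel": [0,0,0],"turn": [0,0,0]},
])

```text
clock: 8.42
ee_pos: [500.2, 182.4, 283.5]
orientation: [-2.704, -0.001, -1.437]
wrist_force: [-0.2, 0.1, -2.7]
gripper_width: 0.244
```

```bash
python3 p.py 76 0 9
```

```text
travel [0.2 0.6 1.2] turn [-0.06 -0.04 -0.01] F(sx,ey,n) [-1.3  0.2 -2.4] t 8.42 w 0.244 pos [500.2 182.4 283.5]
```

Request:
send_rows([
  {"travel": [0,0,0.0015],"turn": [0,0,0]},
  {"travel": [0,0,0],"turn": [0,0,0]},
])

```text
clock: 8.58
ee_pos: [501.0, 182.7, 282.8]
orientation: [-2.703, -0.0, -1.437]
wrist_force: [0.1, -0.0, -1.8]
gripper_width: 0.239
```

```bash
python3 p.py 76 0 9
```

```text
travel [0.5 1.1 0.1] turn [-0.11 -0.01 -0.01] F(sx,ey,n) [-0.7 -0.1 -1.7] t 8.58 w 0.239 pos [501.  182.7 282.8]
```

Request:
send_rows([
  {"travel": [0,0.001,0.0015],"turn": [-0.1,0,0]},
  {"travel": [0,0,0],"turn": [0,0,0]},
])

```text
clock: 8.75
ee_pos: [501.4, 183.2, 283.2]
orientation: [-2.702, 0.001, -1.436]
wrist_force: [-0.0, 0.1, -2.2]
gripper_width: 0.242
```

```bash
python3 p.py 76 0 9
```

```text
travel [0.9 1.6 0.3] turn [-0.18  0.03 -0.01] F(sx,ey,n) [-1.   0.1 -2. ] t 8.75 w 0.242 pos [501.4 183.2 283.2]
```

Request:
send_rows([
  {"travel": [0.001,0.001,0.002],"turn": [-0.1,0,0]},
  {"travel": [0,0,0.001],"turn": [0,0,0]},
])

```text
clock: 8.92
ee_pos: [502.3, 183.4, 283.2]
orientation: [-2.701, 0.003, -1.435]
wrist_force: [-13.6, -4.4, 9.1]
gripper_width: 0.245
```

```bash
python3 p.py 76 0 9
```

```text
travel [ 1.   2.4 -0.1] turn [-0.25  0.16 -0.01] F(sx,ey,n) [-8.9 -2.5 14.1] t 8.92 w 0.245 pos [502.3 183.4 283.2]
```

It is touching the bed (normal force 14 N). I ease up 1 mm and slide down-slope toward the lip.

Request:
send_rows([
  {"travel": [0,0.002,-0.002],"turn": [-0.2,0.1,0]},
  {"travel": [0,0,0],"turn": [0,0,0]},
])

```text
clock: 9.08
ee_pos: [499.6, 183.1, 284.6]
orientation: [-2.704, 0.001, -1.436]
wrist_force: [-0.1, -0.8, -1.8]
gripper_width: 0.242
```

```bash
python3 p.py 76 0 2
python3 - <<'E'
from station import manip
from h import *
for n in ["wrist","top"]:
    c=manip.capture(n); cv2.imwrite(f"pics/{n}10.png",c["img"][:,:,::-1]); np.savez(f"pics/{n}10.npz",**c)
E
```

```text
travel [1.1 7.6 2.3] turn [-0.08  0.07 -0.01] F(sx,ey,n) [-1.  -0.8 -1.5] t 9.08 w 0.242 pos [499.6 183.1 284.6]
```

View pics/wrist10.png

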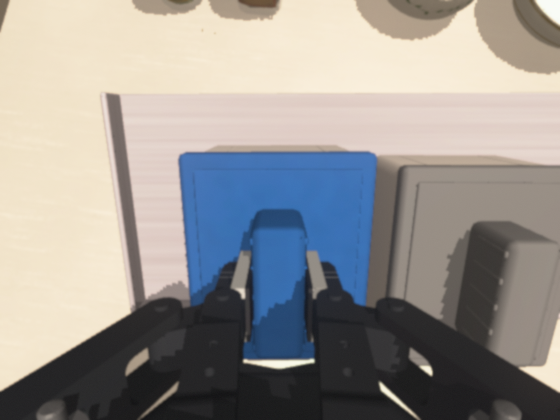

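Blue back edge at row 152 and grey at row 165, so blue is about 6 mm up-slope of it. The gap is about 22 px (10 mm), and the edges are parallel. I slide down to the lip.

Request:
send_rows([
  {"travel": [0,0.003,0],"turn": [0,0,0]},
  {"travel": [0,0.002,0],"turn": [0,0,0]},
])

```text
clock: 9.35
ee_pos: [495.3, 182.3, 281.7]
orientation: [-2.704, 0.001, -1.436]
wrist_force: [-0.1, -0.2, -2.7]
gripper_width: 0.246
```

```bash
python3 p.py 76 0 2
```

```text
travel [0.9 2.4 1.6] turn [-0.09  0.06 -0.02] F(sx,ey,n) [-1.2 -0.2 -2.4] t 9.35 w 0.246 pos [495.3 182.3 281.7]
```

Request:
send_rows([
  {"travel": [0,0.0015,0],"turn": [0,0,0]},
  {"travel": [0,0,0],"turn": [0,0,0]},
])

```text
clock: 9.52
ee_pos: [493.6, 182.0, 280.6]
orientation: [-2.704, 0.001, -1.436]
wrist_force: [0.9, 0.2, -1.2]
gripper_width: 0.244
```

```bash
python3 p.py 76 0 2
```

```text
travel [0.8 0.4 1.3] turn [-0.1   0.06 -0.02] F(sx,ey,n) [ 0.3  0.  -1.5] t 9.52 w 0.244 pos [493.6 182.  280.6]
```

Request:
send_rows([
  {"travel": [0.003,0.0005,0],"turn": [0,0,0]},
  {"travel": [0.003,0,0],"turn": [0,0,0]},
  {"travel": [0,0,0],"turn": [0,0,0]},
])

```text
clock: 9.77
ee_pos: [494.1, 175.8, 280.7]
orientation: [-2.702, 0.002, -1.436]
wrist_force: [0.8, 0.1, -2.2]
gripper_width: 0.243
```

```bash
python3 p.py 68 0 2
python3 - <<'E'
from station import manip
from h import *
for n in ["wrist"]:
    c=manip.capture(n); cv2.imwrite(f"pics/{n}11.png",c["img"][:,:,::-1]); np.savez(f"pics/{n}11.npz",**c)
E
```

```text
travel [2.6 0.2 1.5] turn [-0.18  0.1   0.  ] F(sx,ey,n) [-0.2 -0.  -2.3] t 9.77 w 0.243 pos [494.1 175.8 280.7]
```

View pics/wrist11.png

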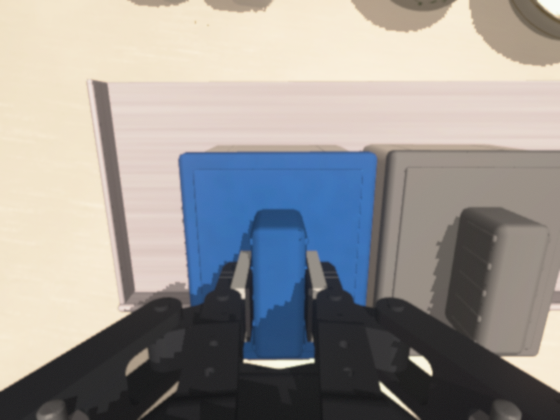

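Back edges are now level (blue row 152, grey row 150), and the remaining gap is about 13 px (5–6 mm).

Request:
send_rows([
  {"travel": [0.0025,-0.0005,0],"turn": [-0.1,0,0]},
  {"travel": [0.001,0,0],"turn": [0,0,0]},
  {"travel": [0,0,0],"turn": [0,0,0]},
])

```text
clock: 10.07
ee_pos: [495.2, 171.9, 280.9]
orientation: [-2.704, 0.002, -1.436]
wrist_force: [0.7, 1.2, -2.0]
gripper_width: 0.246
```

```bash
python3 p.py 68 0 2
```

```text
travel [-1.5  0.7  1.5] turn [-0.06  0.09 -0.03] F(sx,ey,n) [-0.1  1.1 -2.2] t 10.07 w 0.246 pos [495.2 171.9 280.9]
```

Request:
send_rows([
  {"travel": [0.001,0,0],"turn": [0,0,0]},
  {"travel": [0,0,0],"turn": [0,0,0]},
])

```text
clock: 10.23
ee_pos: [495.4, 170.8, 280.9]
orientation: [-2.704, 0.002, -1.436]
wrist_force: [0.6, 1.5, -0.4]
gripper_width: 0.244
```

```bash
python3 p.py 68 0 2
python3 - <<'E'
from station import manip
from h import *
for n in ["wrist"]:
    c=manip.capture(n); cv2.imwrite(f"pics/{n}12.png",c["img"][:,:,::-1]); np.savez(f"pics/{n}12.npz",**c)
i=cv2.imread("pics/wrist12.png")[130:310,300:460]; cv2.imwrite("pics/z12.png",cv2.resize(i,None,fx=3.3,fy=3.3,interpolation=cv2.INTER_CUBIC))
E
```

```text
travel [-2.6  0.8  1.4] turn [-0.05  0.09 -0.05] F(sx,ey,n) [ 0.5  1.4 -0.7] t 10.23 w 0.244 pos [495.4 170.8 280.9]
```

View pics/z12.png

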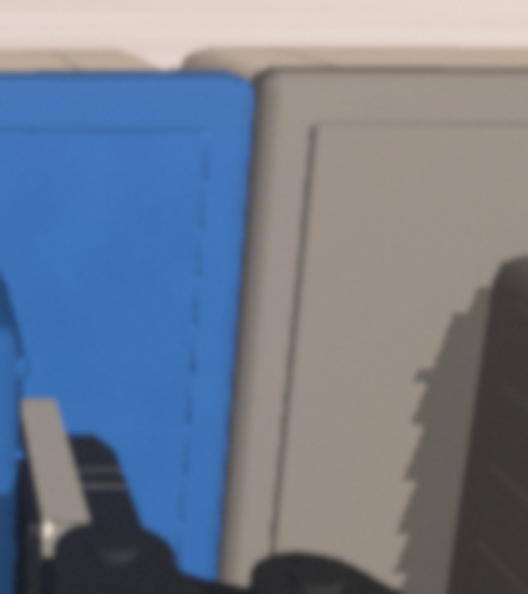

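The rims nearly touch (z12 (252,90)), the back edges line up within about 1 px, and a side force of 1.4 N is starting. I seat it on the bed and press lightly toward the lip and the grey bin.

Request:
send_rows([
  {"travel": [0.0003,0.0003,0.0015],"turn": [0,0,0]},
  {"travel": [0,0,0],"turn": [0,0,0]},
])

```text
clock: 10.45
ee_pos: [495.9, 170.8, 279.7]
orientation: [-2.704, 0.002, -1.436]
wrist_force: [0.5, -0.8, -1.7]
gripper_width: 0.244
```

```bash
python3 p.py 68 0 2
```

```text
travel [-2.6  0.7  0.2] turn [-0.08  0.11 -0.05] F(sx,ey,n) [-0.4 -0.9 -1.7] t 10.45 w 0.244 pos [495.9 170.8 279.7]
```

Request:
send_rows([
  {"travel": [0.001,0.0005,0.001],"turn": [0,0,0]},
  {"travel": [0,0,0],"turn": [0,0,0]},
])

```text
clock: 10.62
ee_pos: [495.8, 170.8, 279.9]
orientation: [-2.703, 0.004, -1.435]
wrist_force: [0.3, -0.4, -2.0]
gripper_width: 0.245
```

```bash
python3 p.py 68 0 2
```

```text
travel [-2.7  0.8  0.3] turn [-0.11  0.22 -0.04] F(sx,ey,n) [-0.7 -0.4 -1.9] t 10.62 w 0.245 pos [495.8 170.8 279.9]
```

Request:
send_rows([
  {"travel": [0.001,0.0007,0.002],"turn": [0,0,0]},
])

```text
clock: 10.7
ee_pos: [496.2, 170.9, 279.5]
orientation: [-2.702, 0.006, -1.435]
wrist_force: [-27.3, 11.1, 31.5]
gripper_width: 0.248
```

```bash
python3 p.py 68 0 2
```

```text
travel [-2.6  0.9 -0.2] turn [-0.18  0.35 -0.05] F(sx,ey,n) [-9.8 14.7 39.3] t 10.7 w 0.248 pos [496.2 170.9 279.5]
```

Request:
send_rows([
  {"travel": [0.001,0.0005,0.001],"turn": [0,0,0]},
])

```text
clock: 10.78
ee_pos: [496.2, 170.7, 279.5]
orientation: [-2.702, 0.007, -1.434]
wrist_force: [-10.9, 1.3, 9.0]
gripper_width: 0.247
```

```bash
python3 p.py 68 0 2
```

```text
travel [-2.8  0.9 -0.1] turn [-0.21  0.43 -0.03] F(sx,ey,n) [-5.9  2.7 12.6] t 10.78 w 0.247 pos [496.2 170.7 279.5]
```

Request:
send_rows([
  {"travel": [0.0005,0.001,-0.001],"turn": [-0.2,0.3,0]},
  {"travel": [0,0,0],"turn": [0,0,0]},
])

```text
clock: 10.95
ee_pos: [495.2, 170.5, 280.8]
orientation: [-2.703, 0.003, -1.435]
wrist_force: [1.3, 0.8, -2.3]
gripper_width: 0.247
```

```bash
python3 p.py 68 0 2
python3 - <<'E'
from station import manip
from h import *
for n in ["wrist","top"]:
    c=manip.capture(n); cv2.imwrite(f"pics/{n}13.png",c["img"][:,:,::-1]); np.savez(f"pics/{n}13.npz",**c)
i=cv2.imread("pics/wrist13.png")[130:310,300:460]; cv2.imwrite("pics/z13.png",cv2.resize(i,None,fx=3.3,fy=3.3,interpolation=cv2.INTER_CUBIC))
E
```

```text
travel [-2.8  0.5  1.4] turn [-0.13  0.17 -0.  ] F(sx,ey,n) [ 0.3  0.6 -2.7] t 10.95 w 0.247 pos [495.2 170.5 280.8]
```

View pics/z13.png

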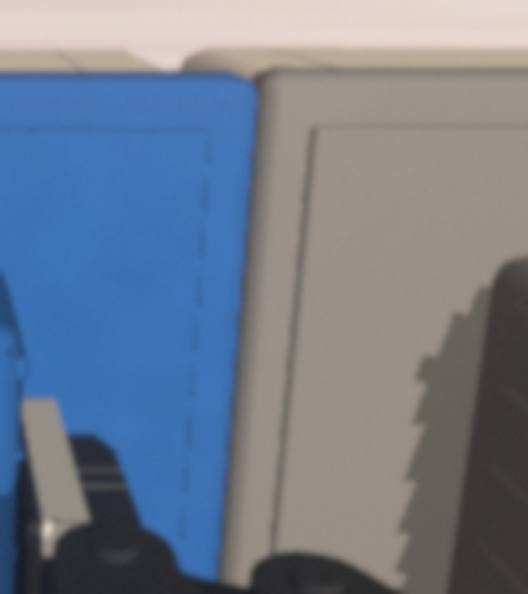

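Request:
send_rows([
  {"travel": [0.002,0.0005,0.0003],"turn": [0,0,0]},
])

```text
clock: 11.13
ee_pos: [495.4, 169.3, 280.7]
orientation: [-2.702, 0.005, -1.435]
wrist_force: [-3.7, 11.3, 4.7]
gripper_width: 0.245
```

```bash
python3 p.py 68 0 2
```

```text
travel [-4.1  0.5  1.3] turn [-0.19  0.29 -0.03] F(sx,ey,n) [ 0.  11.6  5.2] t 11.13 w 0.245 pos [495.4 169.3 280.7]
```

Side force is 11.6 N, so it is firmly touching the grey bin. I settle it down and release.

Request:
send_rows([
  {"travel": [0,0.0007,0.0013],"turn": [0,0,0]},
])

```text
clock: 11.22
ee_pos: [495.4, 169.4, 279.5]
orientation: [-2.701, 0.005, -1.434]
wrist_force: [1.9, 0.1, -0.4]
gripper_width: 0.248
```

```bash
python3 p.py 68 0 2
```

```text
travel [-4.   0.1  0.2] turn [-0.23  0.32 -0.02] F(sx,ey,n) [ 1.6 -0.2 -1.2] t 11.22 w 0.248 pos [495.4 169.4 279.5]
```

Request:
send_rows([
  {"travel": [0,0,0],"turn": [0,0,0]},
  {"travel": [0,0,0],"turn": [0,0,0]},
  {"travel": [0,0,0],"turn": [0,0,0]},
  {"travel": [0,0,0],"turn": [0,0,0]},
  {"travel": [0,0,0],"turn": [0,0,0]},
  {"travel": [0,0,0],"turn": [0,0,0]},
  {"travel": [0,0,0],"turn": [0,0,0]},
], hand=-1)

```text
clock: 11.8
ee_pos: [495.3, 168.0, 278.0]
orientation: [-2.704, 0.003, -1.436]
wrist_force: [0.7, -0.8, 0.1]
gripper_width: 1.0
```

```bash
python3 p.py 68 0 2
python3 - <<'E'
from station import manip
from h import *
for n in ["wrist","top"]:
    c=manip.capture(n); cv2.imwrite(f"pics/{n}14.png",c["img"][:,:,::-1]); np.savez(f"pics/{n}14.npz",**c)
E
```

```text
travel [-5.3 -0.8 -0.9] turn [-0.08  0.17 -0.05] F(sx,ey,n) [ 0.6 -0.9 -0.1] t 11.8 w 1.0 pos [495.3 168.  278. ]
```

View pics/wrist14.png

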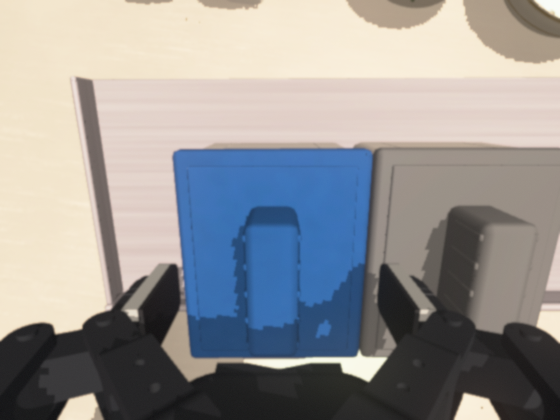

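Released. The back edges are level at row 150 and the front edges at row 357. I retreat straight back.

Request:
send_rows([
  {"travel": [-0.003,0,-0.012],"turn": [0,0,0]},
  {"travel": [0,0,-0.02],"turn": [0,0,0]},
  {"travel": [0,0,-0.025],"turn": [0,0,0]},
  {"travel": [0,0,-0.03],"turn": [0,0,0]},
  {"travel": [0,0,-0.03],"turn": [0,0,0]},
  {"travel": [0,0,-0.02],"turn": [0,0,0]},
  {"travel": [0.03,0,0],"turn": [0,0,0]},
  {"travel": [0,0,0],"turn": [0,0,0]},
])

```text
clock: 12.57
ee_pos: [437.8, 132.8, 406.6]
orientation: [-2.707, 0.002, -1.433]
wrist_force: [-0.5, 0.3, -1.0]
gripper_width: 0.996
```

```bash
python3 p.py 68 130 2
python3 - <<'E'
from station import manip
from h import *
for n in ["wrist","top","scene"]:
    c=manip.capture(n); cv2.imwrite(f"pics/{n}15.png",c["img"][:,:,::-1]); np.savez(f"pics/{n}15.npz",**c)
i=cv2.imread("pics/wrist15.png"); cv2.imwrite("pics/z15.png",cv2.resize(i[140:330,140:420],None,fx=2.8,fy=2.8,interpolation=cv2.INTER_CUBIC))
E
```

```text
travel [-32.5  -2.5  11.7] turn [0.11 0.18 0.15] F(sx,ey,n) [-0.8  0.4 -0.7] t 12.57 w 0.996 pos [437.8 132.8 406.6]
```

View pics/wrist15.png

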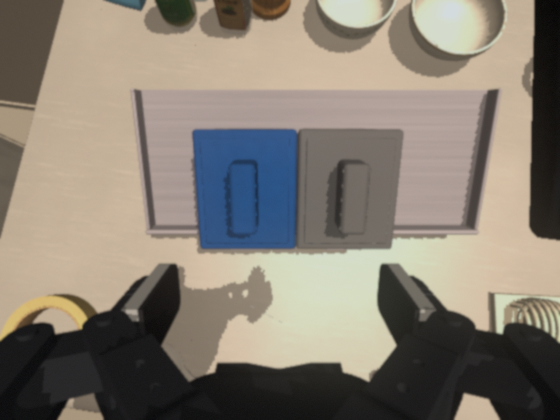

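View pics/top15.png

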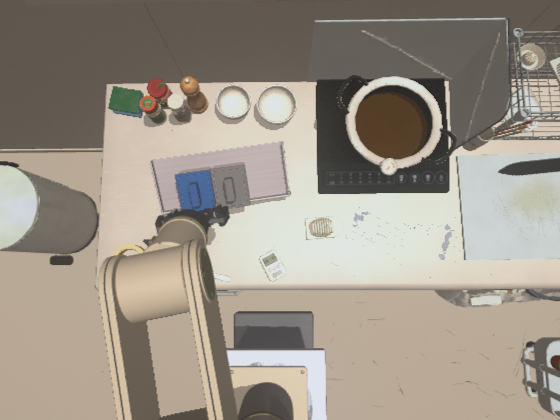

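View pics/z15.png

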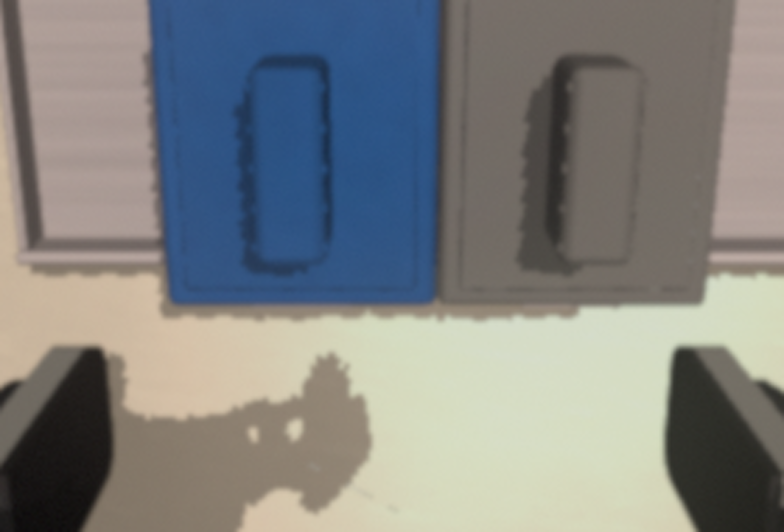

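The lids sit side by side (blue 193–298, grey 299–403), with front and back edges level and a fine dark seam between them. I'll check the numbers.

Run:
```python
from h import *
c=dict(np.load("pics/wrist15.npz")); O=np.array([626.5,122.5,0]); ex,ey,ez,sx,n=frames(7.7); q=O-49.55*ex+115.8*ez
u=lambda p:np.array([float((onplane(c,p,q,n)-q)@a) for a in (sx,ey)])
img=c["img"].astype(int); hsv=cv2.cvtColor(c["img"],cv2.COLOR_RGB2HSV)
for r in (140,160,190,220,240):
    row=hsv[r]; b=np.where((row[:,1]>110)&(abs(row[:,0].astype(int)-110)<12)&(row[:,2]>40))[0]; b=b[(b>180)&(b<310)]
    print(r,"blue",b.min(),b.max(),np.round(u((b.min()-.5,r)),1),np.round(u((b.max()+.5,r)),1), img[r,b.max()-1:b.max()+8].sum(1)//3, "grey right", [img[r,x].sum()//3 for x in range(388,408,2)])
for col in (215,245,280): 
    k=np.where((hsv[:,col,1]>110)&(abs(hsv[:,col,0].astype(int)-110)<12))[0]; k=k[(k>110)&(k<260)]; print("blue col",col,np.round(u((col,k.min()-.5)),1),np.round(u((col,k.max()+.5)),1))
for p in [(300.5,130),(402.5,130.5),(392,247.5),(299,247.5)]: print("grey",np.round(u(p),1))
# grey displacement from top view
g=lambda f:cv2.cvtColor(cv2.imread(f),6)[140:215,200:262]
A,B=g("pics/top0.png"),g("pics/top15.png")
t=A[20:52,18:46]; r=cv2.matchTemplate(cv2.resize(B,None,fx=8,fy=8,interpolation=2),cv2.resize(t,None,fx=8,fy=8,interpolation=2),cv2.TM_CCOEFF_NORMED); _,v,_,l=cv2.minMaxLoc(r); print("shift px",l[0]/8-18,l[1]/8-20,v)
for nm in("press",(300,210,345,245)),("timer",(255,245,292,285)): pass
for nm,(x0,y0,x1,y1) in {"press":(300,212,342,245),"timer":(256,246,290,284)}.items():
    a,b=[cv2.imread(f)[y0:y1,x0:x1].astype(int) for f in("pics/top0.png","pics/top15.png")]; print(nm,abs(a-b).mean())
```

```text
140 blue 194 296 [ 46.4 108.6] [46.7 20.9] [ 87  79  70  69  80  91 104 109 111] grey right [np.int64(110), np.int64(111), np.int64(110), np.int64(111), np.int64(107), np.int64(112), np.int64(112), np.int64(130), np.int64(160), np.int64(163)]
160 blue 195 296 [ 29.4 108.9] [29.7 20.6] [ 82  71  67  71  83  96 105 109 110] grey right [np.int64(110), np.int64(110), np.int64(109), np.int64(106), np.int64(110), np.int64(110), np.int64(133), np.int64(164), np.int64(165), np.int64(165)]
190 blue 197 295 [  2.8 108.9] [ 3.2 21. ] [ 82  76  66  66  78  90 100 106 107] grey right [np.int64(108), np.int64(108), np.int64(107), np.int64(109), np.int64(113), np.int64(152), np.int64(163), np.int64(163), np.int64(163), np.int64(163)]
220 blue 199 295 [-25.1 108.9] [-24.8  20.5] [ 79  71  67  73  86  97 105 108 106] grey right [np.int64(107), np.int64(109), np.int64(109), np.int64(131), np.int64(162), np.int64(163), np.int64(163), np.int64(163), np.int64(163), np.int64(164)]
240 blue 201 294 [-44.6 108.2] [-44.2  21.1] [ 87  82  79  80  86  95 103 108 108] grey right [np.int64(109), np.int64(112), np.int64(165), np.int64(206), np.int64(202), np.int64(208), np.int64(209), np.int64(207), np.int64(207), np.int64(206)]
blue col 215 [55.2 89.8] [-52.   95.2]
blue col 245 [55.3 64.5] [-51.9  67.2]
blue col 280 [55.4 35. ] [-51.8  34.5]
grey [55.  17.7]
grey [ 54.9 -68.3]
grey [-51.3 -69.8]
grey [-51.7  16.8]
shift px 0.375 -0.125 0.9794442653656006
press 4.96969696969697
timer 4.71749226006192
```

Run:
```python
from h import *
c=dict(np.load("pics/wrist15.npz")); O=np.array([626.5,122.5,0]); ex,ey,ez,sx,n=frames(7.7); q=O-49.55*ex+115.8*ez
u=lambda p:np.array([float((onplane(c,p,q,n)-q)@a) for a in (sx,ey)])
g=cv2.GaussianBlur(c["img"],(1,5),1).astype(float)
def edge(r,x0,x1,ch): # steepest gradient subpixel
    d=np.abs(np.diff(g[r,x0:x1,ch])); i=int(d.argmax()); w=d[max(0,i-2):i+3]; return x0+.5+(np.arange(max(0,i-2),i-2+len(w)) if i<2 else np.arange(i-2,i-2+len(w)))@w/w.sum()
for r in range(145,226,10):
    a=edge(r,188,206,0); b=edge(r,380,408,1); s=edge(r,288,305,0)
    ua,ub,us=u((a,r))[1],u((b,r))[1],u((s,r))[1]
    ribb=None
    print(r,round(a,1),round(s,1),round(b,1),"width",round(ua-ub,1),"blue",round(ua-us,1),"grey+gap",round(us-ub,1))
i=c["img"][125:255,280:320,::-1]; cv2.imwrite("pics/z16.png",cv2.resize(i,None,fx=4.5,fy=4.5,interpolation=0))
```

```text
145 192.7 299.5 402.0 width 178.7 blue 91.3 grey+gap 87.4
155 193.4 299.3 401.0 width 178.8 blue 91.3 grey+gap 87.5
165 192.1 298.5 399.9 width 180.4 blue 92.5 grey+gap 88.0
175 194.1 297.8 399.0 width 179.3 blue 90.9 grey+gap 88.4
185 195.0 297.8 397.8 width 179.0 blue 90.8 grey+gap 88.2
195 194.9 297.6 396.9 width 179.9 blue 91.6 grey+gap 88.3
205 196.1 297.5 395.6 width 179.1 blue 91.1 grey+gap 88.0
215 197.1 297.4 394.7 width 179.0 blue 91.0 grey+gap 88.0
225 197.3 296.7 393.9 width 179.6 blue 90.9 grey+gap 88.7
```

View pics/z16.png

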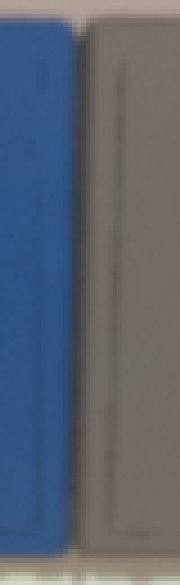

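Run:
```python
import cv2
i=cv2.imread("pics/wrist14.png")[140:270,335:415]; cv2.imwrite("pics/z17.png",cv2.resize(i,None,fx=4.5,fy=4.5,interpolation=2))
```

```text
(no output)
```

View pics/z17.png

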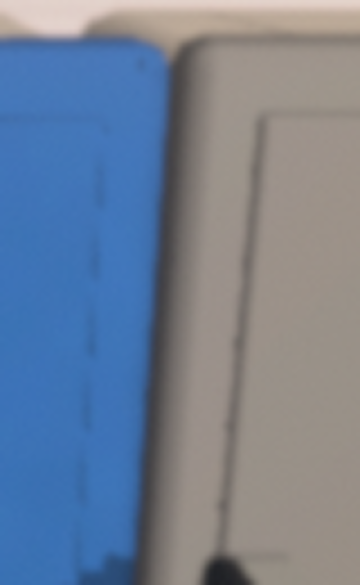

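The edges look square, but the seam might still hide 1–2 mm: the inset-line spacing grew by about 3 px on release. I'll give it one light nudge with closed fingers on the left rim face.

Request:
send_rows([
  {"travel": [-0.033,0,0],"turn": [0,0,0]},
  {"travel": [-0.033,0,0],"turn": [0,0,0]},
  {"travel": [-0.033,0,0],"turn": [0,0,0]},
  {"travel": [0,0,0],"turn": [0,0,0]},
  {"travel": [0,0,0],"turn": [0,0,0]},
  {"travel": [0,0,0],"turn": [0,0,0]},
  {"travel": [0,0,0],"turn": [0,0,0]},
  {"travel": [0,0,0],"turn": [0,0,0]},
  {"travel": [0,0,0],"turn": [0,0,0]},
], hand=1)

```text
clock: 13.47
ee_pos: [422.7, 237.3, 397.9]
orientation: [-2.72, 0.001, -1.436]
wrist_force: [0.1, -0.1, -0.3]
gripper_width: -0.003
```

```bash
python3 p.py 135 -26 0;python3 - <<'E'
from station import manip
from h import *
for n in ["wrist"]:
    c=manip.capture(n); cv2.imwrite(f"pics/{n}18.png",c["img"][:,:,::-1]); np.savez(f"pics/{n}18.npz",**c)
E
```

```text
travel [  6.3  -7.3 160. ] turn [0.85 0.05 0.02] F(sx,ey,n) [-0.  -0.2 -0.3] t 13.47 w -0.003 pos [422.7 237.3 397.9]
```

View pics/wrist18.png

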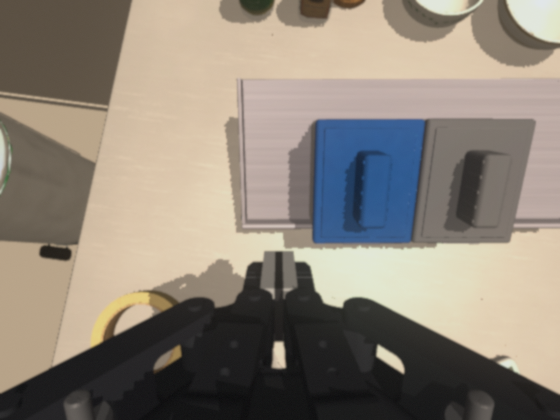

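The gap isn't visible here either. The closed fingers are at (279,265), left of the bin. I descend left of the blue bin.

Request:
send_rows([
  {"travel": [0,-0.007,0.02],"turn": [0.8,0,0]},
  {"travel": [0,0,0.03],"turn": [0,0,0]},
  {"travel": [0,0,0.03],"turn": [0,0,0]},
  {"travel": [0,0,0],"turn": [0,0,0]},
])

```text
clock: 13.85
ee_pos: [465.5, 240.6, 330.3]
orientation: [-2.697, 0.003, -1.44]
wrist_force: [-1.4, -0.4, -1.5]
gripper_width: 0.004
```

```bash
python3 p.py 141 -31 0
```

```text
travel [-2.3  6.  85.7] turn [-0.48  0.07 -0.28] F(sx,ey,n) [-1.9 -0.2 -0.7] t 13.85 w 0.004 pos [465.5 240.6 330.3]
```

Request:
send_rows([
  {"travel": [-0.002,0.006,0.02],"turn": [-0.5,0,-0.3]},
  {"travel": [0,0,0.025],"turn": [0,0,0]},
  {"travel": [0,0,0.02],"turn": [0,0,0]},
  {"travel": [0,0,0],"turn": [0,0,0]},
])

```text
clock: 14.18
ee_pos: [489.3, 243.7, 270.7]
orientation: [-2.703, 0.001, -1.44]
wrist_force: [-0.9, 0.3, -0.3]
gripper_width: 0.001
```

```bash
python3 p.py 141 -31 0;python3 - <<'E'
from station import manip
from h import *
for n in ["wrist"]:
    c=manip.capture(n); cv2.imwrite(f"pics/{n}19.png",c["img"][:,:,::-1]); np.savez(f"pics/{n}19.npz",**c)
E
```

```text
travel [-2.6  1.9 21.6] turn [-0.11 -0.01 -0.23] F(sx,ey,n) [-0.9  0.4  0.1] t 14.18 w 0.001 pos [489.3 243.7 270.7]
```

View pics/wrist19.png

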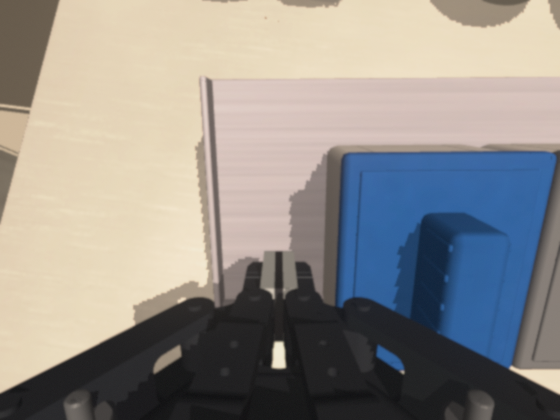

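Request:
send_rows([
  {"travel": [0,0.001,0.005],"turn": [0,0,0]},
  {"travel": [0.003,0,0.004],"turn": [0,0,0]},
  {"travel": [0,0,0],"turn": [0,0,0]},
])

```text
clock: 14.48
ee_pos: [493.8, 241.1, 268.6]
orientation: [-2.696, 0.003, -1.441]
wrist_force: [0.2, 0.6, 0.7]
gripper_width: 0.003
```

```bash
python3 p.py 141 -31 0
```

```text
travel [-5.7  4.9 17.9] turn [-0.51  0.06 -0.31] F(sx,ey,n) [0.6 0.6 0.5] t 14.48 w 0.003 pos [493.8 241.1 268.6]
```

Request:
send_rows([
  {"travel": [0.003,0,0],"turn": [0,0,0]},
])

```text
clock: 14.57
ee_pos: [494.4, 238.3, 269.9]
orientation: [-2.694, 0.004, -1.441]
wrist_force: [-0.5, -0.4, 0.7]
gripper_width: 0.0
```

```bash
python3 p.py 141 -31 0
```

```text
travel [-8.5  5.7 19. ] turn [-0.62  0.09 -0.32] F(sx,ey,n) [-0.2 -0.4  0.9] t 14.57 w 0.0 pos [494.4 238.3 269.9]
```

Request:
send_rows([
  {"travel": [0.0025,0,0],"turn": [0,0,0]},
])

```text
clock: 14.65
ee_pos: [494.9, 235.7, 270.9]
orientation: [-2.693, 0.004, -1.44]
wrist_force: [-0.5, -0.3, -0.2]
gripper_width: -0.001
```

```bash
python3 p.py 141 -31 0
```

```text
travel [-11.1   6.3  19.9] turn [-0.7   0.11 -0.31] F(sx,ey,n) [-0.6 -0.2  0. ] t 14.65 w -0.001 pos [494.9 235.7 270.9]
```

Request:
send_rows([
  {"travel": [0,0.004,0.006],"turn": [-0.6,0,-0.3]},
  {"travel": [0,0.001,0.004],"turn": [0,0,0]},
])

```text
clock: 14.82
ee_pos: [495.3, 235.5, 261.8]
orientation: [-2.7, 0.003, -1.436]
wrist_force: [0.8, -0.0, -1.0]
gripper_width: 0.0
```

```bash
python3 p.py 141 -31 0
```

```text
travel [-11.5   2.6  11.5] turn [-0.29  0.16 -0.02] F(sx,ey,n) [ 0.3 -0.1 -1.2] t 14.82 w 0.0 pos [495.3 235.5 261.8]
```

Request:
send_rows([
  {"travel": [0.0025,0,0.001],"turn": [0,0,0]},
])

```text
clock: 14.9
ee_pos: [496.0, 233.1, 260.4]
orientation: [-2.701, 0.003, -1.435]
wrist_force: [0.1, -0.1, -0.0]
gripper_width: 0.001
```

```bash
python3 p.py 141 -31 0
```

```text
travel [-13.9   2.2  10.1] turn [-0.27  0.16 -0.02] F(sx,ey,n) [ 0.1 -0.1 -0.1] t 14.9 w 0.001 pos [496.  233.1 260.4]
```

Request:
send_rows([
  {"travel": [0.002,0,0.0005],"turn": [0,0,0]},
])

```text
clock: 14.98
ee_pos: [496.3, 230.9, 259.4]
orientation: [-2.701, 0.002, -1.435]
wrist_force: [0.1, -0.4, 0.6]
gripper_width: -0.001
```

```bash
python3 p.py 141 -31 0
```

```text
travel [-16.1   1.9   9.2] turn [-0.23  0.16  0.  ] F(sx,ey,n) [ 0.2 -0.4  0.5] t 14.98 w -0.001 pos [496.3 230.9 259.4]
```

TCP is at y=125 and the tips are about 54 mm up. I go on in small steps.

Run:
```python
from station import manip
from h import *
for n in ["wrist"]:
    c=manip.capture(n); cv2.imwrite(f"pics/{n}20.png",c["img"][:,:,::-1])
```

```text
(no output)
```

View pics/wrist20.png

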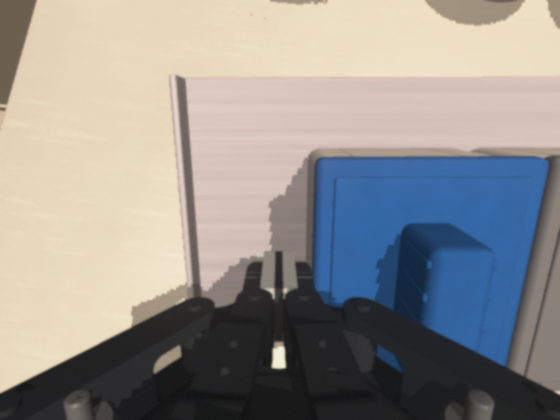

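Request:
send_rows([
  {"travel": [0.0015,0,0],"turn": [0,0,0]},
])

```text
clock: 15.12
ee_pos: [496.6, 229.2, 259.2]
orientation: [-2.701, 0.003, -1.435]
wrist_force: [-1.0, 3.7, 2.4]
gripper_width: -0.0
```

```bash
python3 p.py 141 -31 0
```

```text
travel [-17.8   1.8   9. ] turn [-0.22  0.17 -0.01] F(sx,ey,n) [0.6 3.8 2.3] t 15.12 w -0.0 pos [496.6 229.2 259.2]
```

Request:
send_rows([
  {"travel": [0.0015,0,0],"turn": [0,0,0]},
])

```text
clock: 15.2
ee_pos: [496.8, 228.3, 259.4]
orientation: [-2.701, 0.004, -1.435]
wrist_force: [-2.0, 9.2, 0.5]
gripper_width: -0.0
```

```bash
python3 p.py 141 -31 0
```

```text
travel [-18.7   2.    9.2] turn [-0.26  0.26 -0.03] F(sx,ey,n) [-0.4  9.4  0.8] t 15.2 w -0.0 pos [496.8 228.3 259.4]
```

Request:
send_rows([
  {"travel": [0.001,0,0],"turn": [0,0,0]},
])

```text
clock: 15.28
ee_pos: [496.9, 228.0, 259.6]
orientation: [-2.7, 0.006, -1.434]
wrist_force: [-1.6, 6.6, -1.8]
gripper_width: 0.001
```

```bash
python3 p.py 141 -31 0
```

```text
travel [-19.    2.1   9.4] turn [-0.28  0.37 -0.05] F(sx,ey,n) [-1.4  6.8 -1.4] t 15.28 w 0.001 pos [496.9 228.  259.6]
```

Force rose to 9 N with almost no travel, so the bins are touching. I back off left and rise.

Request:
send_rows([
  {"travel": [-0.006,0,0],"turn": [0,0,0]},
  {"travel": [-0.006,0,0],"turn": [0,0,0]},
  {"travel": [0,0,-0.025],"turn": [0,0,0]},
  {"travel": [0,0,-0.03],"turn": [0,0,0]},
  {"travel": [0,0,-0.03],"turn": [0,0,0]},
  {"travel": [0,0,-0.03],"turn": [0,0,0]},
  {"travel": [0.04,0,0],"turn": [0,0,0]},
  {"travel": [0.04,0,0],"turn": [0,0,0]},
  {"travel": [0.025,0,0],"turn": [0,0,0]},
  {"travel": [0,0,0],"turn": [0,0,0]},
])

```text
clock: 16.12
ee_pos: [457.1, 132.6, 368.2]
orientation: [-2.701, 0.002, -1.422]
wrist_force: [-0.8, 0.3, -0.5]
gripper_width: 0.002
```

```bash
python3 p.py 35 110 0
python3 - <<'E'
from station import manip
from h import *
for n in ["wrist","top","scene"]:
    c=manip.capture(n); cv2.imwrite(f"pics/{n}21.png",c["img"][:,:,::-1]); np.savez(f"pics/{n}21.npz",**c)
i=cv2.imread("pics/wrist21.png"); cv2.imwrite("pics/z21.png",cv2.resize(i[100:280,150:430],None,fx=2.8,fy=2.8,interpolation=2))
E
```

```text
travel [ -2.4   0.6 -11.3] turn [-0.23  0.44  0.71] F(sx,ey,n) [-0.9  0.4 -0.1] t 16.12 w 0.002 pos [457.1 132.6 368.2]
```

View pics/z21.png

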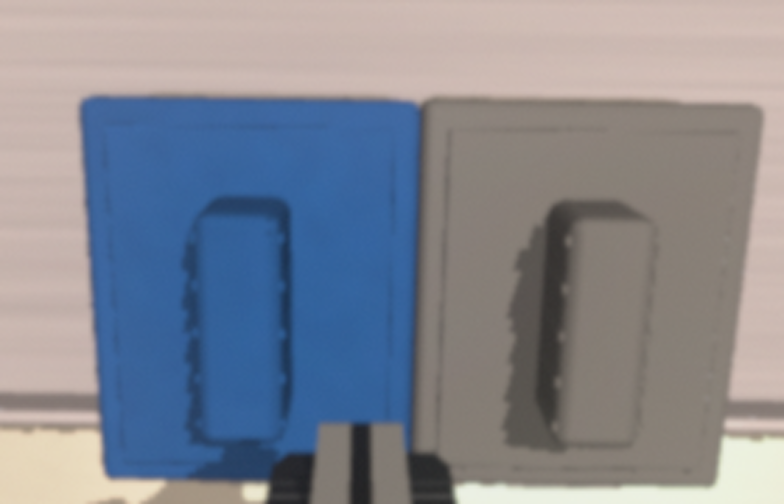

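View pics/scene21.png

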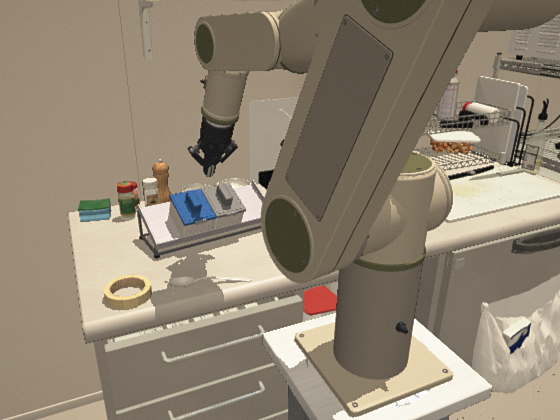

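View pics/top21.png

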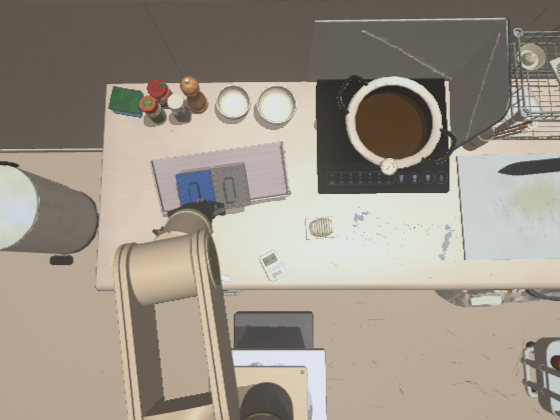

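Lids are flush: the back edges form one line (98→105 across 680 px matches the 0.7° camera yaw), there is no open slit, and the spoon, timer and press look untouched. One last check on how far the grey bin shifted.

Run:
```python
import cv2
from station import manip
g=lambda f:cv2.cvtColor(cv2.imread(f),6)[140:215,200:262]
A,B=g("pics/top0.png"),g("pics/top21.png"); up=lambda m:cv2.resize(m,None,fx=8,fy=8,interpolation=2)
for (y0,y1,x0,x1) in [(20,52,18,46),(22,68,16,50)]:
    _,v,_,l=cv2.minMaxLoc(cv2.matchTemplate(up(B),up(A[y0:y1,x0:x1]),cv2.TM_CCOEFF_NORMED)); print(l[0]/8-x0,l[1]/8-y0,v)
manip.job_done(); print(manip.sense()["clock"])
```

```text
0.625 0.0 0.9795020818710327
0.625 -0.125 0.9035400748252869
the job is handed in; nothing more can be done
the job is handed in; nothing more can be done
```

The blue-lidded bin is on the rack, to the left of the grey-lidded bin. It rests on the bed and against the front lip, and the gripper has let go and is clear. I handed the job in about 16 s into the 48 s allowed.

**How it went:** I gripped the bin by its rib, lifted it, tilted it 25° to match the bed and lowered it about 10 mm left of the grey bin. I then slid it against the lip and the grey bin and released it. The seam looked 1–2 mm wider after release, so I gave one light nudge with closed fingers on the left rim.

**Last checks:**
- **Touching:** the nudge force rose to about 9 N with almost no travel, so the rims should be in contact. After that the last wrist picture shows no open slit. I did not measure the gap again after the nudge.
- **Alignment:** front and back lid edges lie on one line, within about 1 mm.
- **Grey bin:** it moved about 0.6 px in the top view, roughly 1.5 mm. The limit is 12 mm.
- **Other things:** the citrus press and timer look unmoved in the top view, and the spoon looks unmoved in the scene view.

**What went less well:**
- While lowering the bin I drifted about 10 mm to the right and touched the grey bin with about 10 N, then backed off at once.
- The wrist camera gave only 0 to 2 mm for the seam before the nudge, so the contact claim rests mainly on the force.

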